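Load a culture flask into the cell imager and close its cover

TASK

Load the culture flask into the cell imager: take it from its stand, lay it down on the bench and let go, then take it again by its sides from above, because the open chamber is too deep for a slanting gripper, and set it in the chamber, flat on its growth face (the broad face that the slanted neck leans away from), centred over the round window and lengthwise, cap to either end. Then bring the hinged cover down by its bar, gently and without slamming, until it is fully shut, and let go. Do not let the flask topple, and leave the other things on the bench where they are.

Things in the scene. Friction and masses are not known exactly. Their poses are not given: they have to be found in the camera images.
- flask: small clear empty culture flask, slanted neck, blue screw cap, 0.05-0.1 kg; starts standing on its foot in the stand. Origin: centre of the foot end; z: from foot to cap; x: out of the upper broad face (neck and cap slant to it); -x: out of the growth face; y: across. Body 54 mm wide (y), 30 thick (x -15 to 15), full width to z = 64 mm, then sloping shoulders to z = 80, 36 wide there
- growth_face (a point): centre of the flask's growth face, on its surface, 40 mm from the foot end, 5 mm short of its centre of mass; axes as flask. Lying on this face the flask's upper face is 30 mm up, its cap reaches about 37 mm up
- cap_end (a point): centre of the end of the flask's cap (27 mm across), 113 mm from the foot end and 10 mm to x; the neck slants 15 degrees; axes as flask
- stand: white plastic flask stand fixed to the bench, 90 (x) x 72 (y) x 30 mm high, walls and floor 5 mm; two pockets side by side along x, each 37 x 62 mm inside. The flask stands in the -x pocket with 3 to 4 mm play, upper face to the stand's +x, its lowest 25 mm inside; the other pocket is empty. Origin: centre of the underside
- imager: white cell imager fixed to the bench, 250 (x) x 190 (y) mm, rim 105 mm high; focus knob standing out 26 mm at its -x end. Origin: centre of the underside; x along hinge and chamber; hinge on the +y side, front -y. Open chamber 180 (x) x 125 (y) mm, 50 mm deep, centred on the window, walls upright
- window (a point): centre of the round 48 mm window, flush with the chamber floor, 55 mm above the bench; axes as imager
- cover (a joint): angle of the hinged grey cover in rad: 0 fully shut (level on the rim), pi/2 upright, 1.9 its open stop. Starts between 1.62 and 1.85. Stays where left above about 1.3; lower down it falls shut by its own weight (0.55 kg, about 2.5 N at the bar), and slams
- cover_hinge (a point): point on the cover's hinge axis, mid-length, 112 mm above the bench; axes as imager
- bar (a point): middle of the cover's round steel bar, 12 mm diameter, 124 mm long, parallel to the hinge, 215 mm from it, on an arm at each end; 35 mm free between bar and cover edge. Shut, it is 112 mm above the bench, 45 mm out from the imager's front, nothing below it; open, it is the topmost part. x along the bar; it may turn in the grip
- mouse: black computer mouse, 100 x 58 x 33 mm, bystander; origin under its middle
- dish: clear round lidded dish, 91 mm across, 16 mm high, bystander; origin under its middle
- objective: dark metal microscope objective standing on its wide end, 33 mm across, 52 mm high, bystander; origin under its middle

How it is judged:
By the outcome, as a careful person would: the job done as asked, in the order asked, and still so for the second after the job is handed in, with the robot touching nothing.
It also fails if it takes over 72 s, if anything falls off the work surface, if the arm or the gripper's body presses on something with over 40 N, if the wrist force passes 120 N, or if a joint passes its speed limit or range.

ROBOT

A 6-joint arm with a two-finger parallel gripper is mounted at the origin on the work surface. World frame = base frame: x ahead of the robot, y to its left, z up, the work surface at z = 0. Lengths are in m, angles in rad, forces in N, time in s.
With the tool pointing down it reaches from about 0.375 to 0.975 m from the base axis. Payload 3.8 kg.
Tool frame: the origin (TCP) lies on the centre line of the jaws, within the pads' length; the fingertips stand 8 mm ahead of it and the grasp point (between the pads) lies 11 mm behind it; z points along the fingers, y is the direction in which the jaws open and shut (so a half turn about z gives the same grasp; the last joint's range is limited). The gripper opens to 85 mm and grips with 20 to 120 N. Pads are 22 mm wide; open, the fingers measure 114 mm over their backs; the gripper's body (76 mm by 85 mm) begins 54 mm behind the grasp point. The pads swing forward as they close: fully open they stand 13 mm farther back than shut.
Start: joints at [1.298, 0.264, 1.604, -0, 1.274, -0.037], TCP at [0.158, 0.656, 0.239] pointing down, gripper open.
Joint ranges: [-2.63, 2.63], [-0.94, 2.18], [0.31, 2.57], [-1.31, 4.45], [0, 2.66], [-2.55, 2.55]. Speed limits (rad/s): [2.57, 2.57, 3.14, 3.14, 3.14, 3.14].

INTERFACE

Orientations are given as a rotation vector (axis times angle).
In Python, from workcell import * gives the robot as it stands.
- The arm moves only by the tool play_rows, never from a script. Its arguments are lists of equal length, an entry for each row: "slide": the shift along the tool's x, y, z in cm, a list of three; "delta_rot": the turn, a rotation vector about the tool's x, y, z in rad, a list of three. In form: {"slide": [[x, y, z], ...], "delta_rot": [[wx, wy, wz], ...]}. A call has 1 to 12 rows; each row is the pose to reach, as a shift and turn from the pose measured when the call began, along the tool's axes at that moment; what a row does not reach only later rows make up. A row lasts 1/12 s, in which the tool goes at most 41.7 mm and 7.16 degrees, less where a joint would pass 70% of its speed; a pose out of reach is approached as far as the arm can. A call with a gripper value outside its range is refused whole. "hand" is the opening, from 0 (shut) to 1 (fully open), set as the call begins (left out, the last holds). The fingers move at their own pace and stop on an object; "force" is the grip in N (left out, the last holds). Time passes only in rows, so rows that repeat a pose let the fingers close. It gives the time, the measured TCP pose, the force and the opening at its end, in the units of the state.
- read_state(): the state, without advancing time (a new reading comes with each control period).
- read_camera(name): name is "scene" or "side" or "wrist"; returns a dict with "image" (480x640x3 uint8, red, green, blue), "depth" (480x640 float32, m along the optical axis (not along the pixel's ray), 0 where there is no reading), "fovy" (degrees; the focal length in pixels is half the picture's height over the tangent of half this angle, whatever the lens; pixels are square), "cx", "cy" (the principal point, pixels), "world_from_camera" (4x4, takes a point from camera to world coordinates); the wrist camera has in their place "hand_eye" (4x4, takes a point from camera to tool coordinates, whose origin is the TCP and whose axes are the flange's). Camera axes: x right, y up, looking along -z (the intrinsics and any distortion apply to the point x, -y, -z); pixel columns grow to the right and rows downward; lengths in m; the calibration is good to about 2 mm. A picture is of the moment at which its call begins: read the wrist's pose just before it.
- finish_job(): hands the job in, once; it reports no verdict.
Trained networks look in a picture, given as the dict that the camera call returned (one of the last four; its "shot" number tells which), for a name from the list of things; names that differ only in an ending like _2 or _b are one class to them, and where a whole thing is asked for, a point or a joint stands for the part that bears it (a point fixed in the world has none). Each returns a list of dicts, best first, with "conf" (0 to 1); they miss things now and then, are a little off and sometimes report something else, mostly with a low value. They report only what shows in the picture. A call takes as long as a camera call.
- spot_in(target, picture): "bbox" ([centre column, centre row, width, height] in pixels, round what is visible of it).
- landmark_of(target, picture): "at" ([column, row] in pixels: a listed point, or the origin of a listed thing).
The state is a dict: "time": time; "q": joint angles; "joint_vel": joint speeds; "joint_torque": joint torques, N m; "tool_pos": TCP position; "tcp_rot": TCP orientation; "wrist_force": force on the tool from outside, world axes, zero at the start; "torque": the same for the moment, N m; "width": opening from 0.0 (shut) to 1.0 (fully open).
Only numpy, scipy, OpenCV 4.12 (cv2) and the standard library are available. Lean on these libraries where they do the work, as an engineer would, in place of code of your own. Each camera call takes 0.05 s, during which the arm holds its last target.

## Working session

There is one attempt and no reset: what is moved stays moved. The work goes in short steps, Python scripts to look and compute and a tool call to move; the robot and the scene stay as the last step left them, time stands still between calls to the robot, and variables do not carry over. Pictures are saved under pics/ and viewed, and the job is handed in when it is done.

Besides the shell and the picture viewer there is one more tool, called after "Emit:" by a JSON object that holds its "method" and its "body". play_rows: Moves the arm, as the interface text tells. Its arguments: {"type":"object","properties":{"slide":{"type":"array"},"delta_rot":{"type":"array"},"hand":{"type":"number"},"force":{"type":"number"}},"required":["slide","delta_rot"]}

```bash
ls; mkdir -p pics; cat > h.py <<'E'
from workcell import *
import numpy as np, cv2
from scipy.spatial.transform import Rotation as R
def cam(name):
    st=read_state(); p=read_camera(name)
    if 'world_from_camera' in p: T=np.array(p['world_from_camera'])
    else:
        W=np.eye(4); W[:3,:3]=R.from_rotvec(st['tcp_rot']).as_matrix(); W[:3,3]=st['tool_pos']
        T=W@np.array(p['hand_eye'])
    p['T']=T; p['f']=240/np.tan(np.radians(p['fovy'])/2)
    return p
def save(p,n): cv2.imwrite('pics/'+n+'.png',cv2.cvtColor(p['image'],cv2.COLOR_RGB2BGR))
def ray(p,u,v):
    d=np.array([(u-p['cx'])/p['f'],-(v-p['cy'])/p['f'],-1.0])
    return p['T'][:3,3],p['T'][:3,:3]@d
def at_depth(p,u,v,d=None):
    if d is None: d=p['depth'][int(round(v)),int(round(u))]
    o,r=ray(p,u,v); return o+r*d
def at_z(p,u,v,z):
    o,r=ray(p,u,v); return o+r*(z-o[2])/r[2]
def proj(p,X):
    c=np.linalg.inv(p['T'])@np.append(X,1); return p['cx']+p['f']*c[0]/-c[2], p['cy']-p['f']*c[1]/-c[2]
def cloud(p):
    v,u=np.mgrid[0:480,0:640]; d=p['depth']
    X=np.stack([(u-p['cx'])/p['f']*d,-(v-p['cy'])/p['f']*d,-d],-1)
    return X@p['T'][:3,:3].T+p['T'][:3,3]
E
python3 - <<'E'
from h import *
np.set_printoptions(precision=4,suppress=True)
s=read_state(); print({k:np.round(v,4) for k,v in s.items()})
for n in ['scene','side','wrist']:
    p=cam(n); save(p,n+'0'); print(n,[k for k in p],p['fovy'],p['cx'],p['cy'],p['T'].round(3).tolist())
    for k in p:
        if k not in('image','depth','T','world_from_camera','hand_eye','fovy','cx','cy','f'): print(k,p[k])
    for t in ['flask','growth_face','cap_end','stand','imager','window','cover_hinge','bar','mouse','dish','objective']:
        r=landmark_of(t,p)
        print(t,[(np.round(x['at']).tolist(),round(x['conf'],2), at_depth(p,*np.clip(x['at'],0,[639,479])).round(3).tolist()) for x in r[:2]])
E
```

```text
pics
{'time': np.float64(0.0), 'q': array([ 1.2981,  0.2648,  1.6054, -0.    ,  1.2737, -0.0369]), 'joint_vel': array([ 0.0001, -0.0005,  0.0003,  0.    , -0.0006,  0.0008]), 'joint_torque': array([  0.0025, -51.5106, -36.7316,   0.0001,   0.0128,   0.    ]), 'tool_pos': array([0.1575, 0.6556, 0.2379]), 'tcp_rot': array([-0.3695, -3.1194,  0.0036]), 'wrist_force': array([ 0.5426,  0.4433, -0.1813]), 'torque': array([0.0221, 0.0039, 0.0196]), 'width': np.float64(0.9984)}
scene ['image', 'depth', 'fovy', 'cx', 'cy', 'world_from_camera', 'shot', 'T', 'f'] 45.792379796894544 325.77645024728054 251.04678352175364 [[0.566, -0.543, 0.62, 1.284], [0.824, 0.357, -0.439, -0.534], [0.018, 0.76, 0.65, 0.866], [0.0, 0.0, 0.0, 1.0]]
shot 1
flask [([196.0, 321.0], 0.8, [0.516, -0.301, 0.025]), ([127.0, 280.0], 0.66, [0.311, -0.37, 0.012])]
growth_face [([186.0, 306.0], 0.56, [0.514, -0.314, 0.073])]
cap_end [([193.0, 281.0], 0.66, [0.501, -0.288, 0.115])]
stand [([203.0, 329.0], 0.96, [0.525, -0.292, 0.003]), ([446.0, 99.0], 0.3, [0.501, 0.325, 0.33])]
imager [([402.0, 237.0], 0.88, [0.604, 0.149, 
[... 1070 characters left out ...]
3, [0.5, 0.322, 0.333]), ([310.0, 345.0], 0.39, [0.482, -0.311, 0.055])]
mouse [([406.0, 328.0], 0.59, [0.705, -0.242, 0.028]), ([312.0, 225.0], 0.18, [0.498, 0.138, 0.058])]
dish [([400.0, 285.0], 0.88, [0.718, -0.08, 0.017])]
objective [([224.0, 388.0], 0.88, [0.302, -0.386, 0.012]), ([408.0, 328.0], 0.72, [0.71, -0.243, 0.031])]
wrist ['image', 'depth', 'fovy', 'cx', 'cy', 'hand_eye', 'shot', 'T', 'f'] 70.60310377150446 316.1406630866026 238.9154557256189 [[0.234, -0.934, -0.271, 0.09], [0.972, 0.224, 0.067, 0.673], [-0.001, -0.279, 0.96, 0.373], [0.0, 0.0, 0.0, 1.0]]
shot 3
flask []
growth_face []
cap_end []
stand []
imager []
window []
cover_hinge []
bar []
mouse []
dish []
objective []
```

View pics/scene0.png

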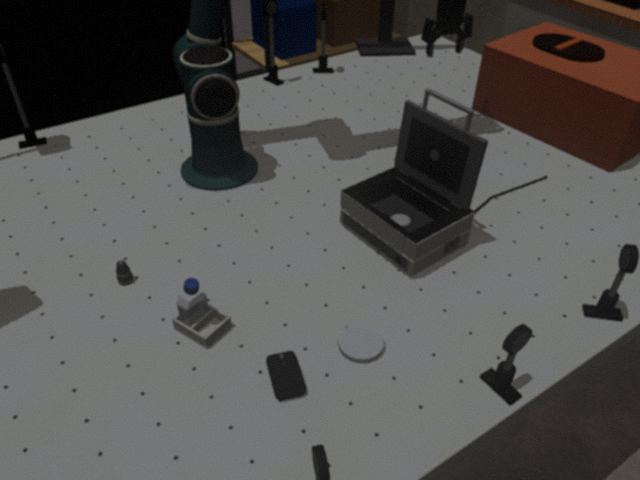

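View pics/side0.png

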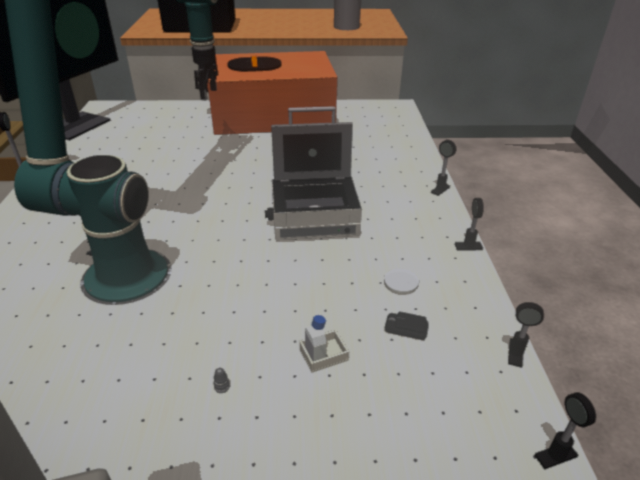

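View pics/wrist0.png

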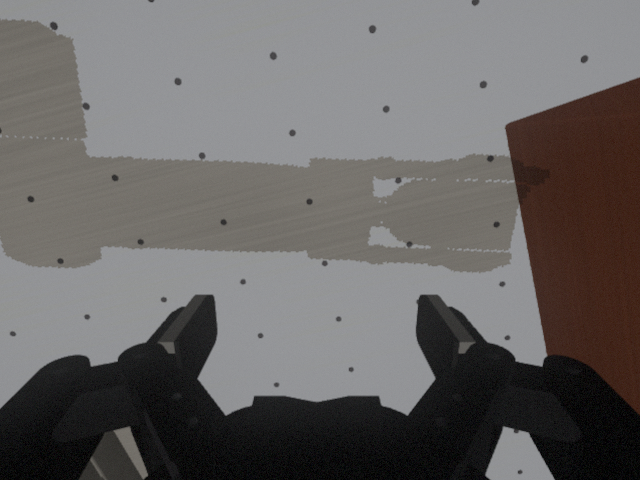

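```bash
python3 - <<'E'
from h import *
np.set_printoptions(precision=4,suppress=True)
for n,(r0,r1,c0,c1),(a0,a1,b0,b1) in [('scene',(270,350,165,240),(90,280,330,500)),('side',(305,375,290,360),(95,245,255,370))]:
    p=cam(n); np.savez(n+'0.npz',image=p['image'],depth=p['depth'],T=p['T'],f=p['f'],cx=p['cx'],cy=p['cy'])
    for k,(x0,x1,y0,y1) in enumerate([(r0,r1,c0,c1),(a0,a1,b0,b1)]):
        im=p['image'][x0:x1,y0:y1,::-1]; s=8 if k==0 else 3.4
        s=min(s,580/im.shape[0]); im=cv2.resize(im,None,fx=s,fy=s,interpolation=cv2.INTER_CUBIC); im=cv2.convertScaleAbs(im,alpha=1.7)
        cv2.imwrite(f'pics/{n}_c{k}.png',im); print(n,k,s)
    C=cloud(p)
    m=(abs(C[...,0]-.52)<.12)&(abs(C[...,1]+.3)<.1)&(C[...,2]>.02)&(C[...,2]<.16)
    P=C[m]; 
    for lo,hi in [(.022,.034),(.034,.05),(.05,.07),(.07,.09),(.09,.11),(.11,.14)]:
        q=P[(P[:,2]>lo)&(P[:,2]<hi)]; print(n,lo,hi,len(q),q.min(0) if len(q) else '',q.max(0) if len(q) else '')
    q=P[(P[:,2]>.024)&(P[:,2]<.034)][:,:2].astype(np.float32)
    print('rect stand',cv2.minAreaRect(q))
    m=(abs(C[...,0]-.5)<.2)&(abs(C[...,1]-.2)<.2)&(abs(C[...,2]-.105)<.008)
    q=C[m][:,:2].astype(np.float32); print('rect imager rim',len(q),cv2.minAreaRect(q))
    m=(abs(C[...,0]-.5)<.2)&(abs(C[...,1]-.2)<.25)&(C[...,2]>.14)&(C[...,2]<.36)
    q=C[m]; print('cover',len(q),q.min(0),q.max(0))
    ctr=q.mean(0); u,s_,vt=np.linalg.svd(q-ctr,full_matrices=False); print(ctr,vt)
E
```

```text
scene 0 7.25
scene 1 3.0526315789473686
scene 0.022 0.034 587 [ 0.4834 -0.3396  0.022 ] [ 0.572  -0.2426  0.034 ]
scene 0.034 0.05 168 [ 0.4951 -0.3267  0.034 ] [ 0.5236 -0.2677  0.0498]
scene 0.05 0.07 238 [ 0.4922 -0.3269  0.0501] [ 0.5224 -0.2672  0.07  ]
scene 0.07 0.09 287 [ 0.4862 -0.3263  0.07  ] [ 0.521  -0.2684  0.0898]
scene 0.09 0.11 71 [ 0.4978 -0.3093  0.0901] [ 0.5191 -0.2825  0.1098]
scene 0.11 0.14 153 [ 0.4948 -0.3085  0.1104] [ 0.5218 -0.2796  0.123 ]
rect stand ((0.5184212327003479, -0.2900405824184418), (0.09317250549793243, 0.0756807029247284), 19.717721939086914)
rect imager rim 2975 ((0.5139144659042358, 0.23522740602493286), (0.25330185890197754, 0.1943817287683487), 4.754367351531982)
cover 5827 [0.3868 0.2961 0.14  ] [0.6273 0.3407 0.3348]
[0.5174 0.3145 0.2259] [[ 0.9971  0.0709 -0.0267]
 [ 0.0198  0.096   0.9952]
 [ 0.0731 -0.9929  0.0944]]
side 0 8
side 1 3.4
side 0.022 0.034 441 [ 0.461  -0.3413  0.0221] [ 0.5665 -0.242   0.0339]
side 0.034 0.05 102 [ 0.4722 -0.3296  0.0342] [ 0.515  -0.2795  0.0498]
side 0.05 0.07 150 [ 0.4723 -0.3277  0.05  ] [ 0.517  -0.2809  0.07  ]
side 0.07 0.09 233 [ 0.4724 -0.3265  0.0702] [ 0.5168 -0.2811  0.0895]
side 0.09 0.11 76 [ 0.4852 -0.3105  0.09  ] [ 0.5127 -0.2945  0.1097]
side 0.11 0.14 126 [ 0.4874 -0.3101  0.1103] [ 0.515  -0.2821  0.1233]
rect stand ((0.5141324400901794, -0.291766494512558), (0.09128919988870621, 0.07633703947067261), 20.711978912353516)
rect imager rim 1714 ((0.5089970827102661, 0.23153474926948547), (0.25317633152008057, 0.19489531219005585), 2.293529510498047)
cover 4104 [0.3837 0.2916 0.1401] [0.6201 0.3384 0.3338]
[0.5014 0.3139 0.2235] [[-0.9974 -0.0721 -0.0084]
 [-0.0151  0.0932  0.9955]
 [ 0.071  -0.993   0.094 ]]
```

View pics/scene_c0.png

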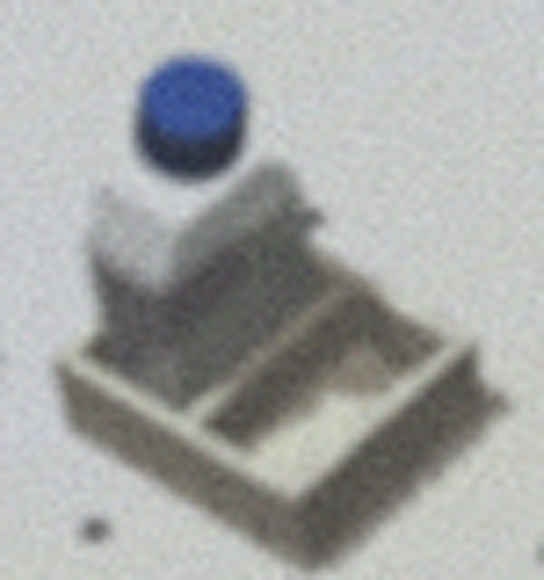

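View pics/side_c0.png

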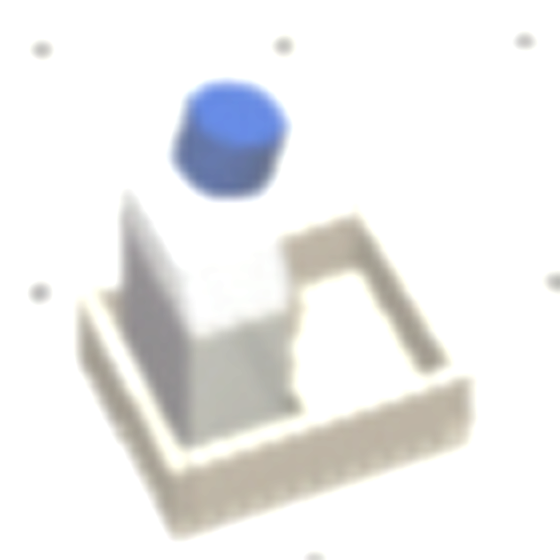

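View pics/side_c1.png

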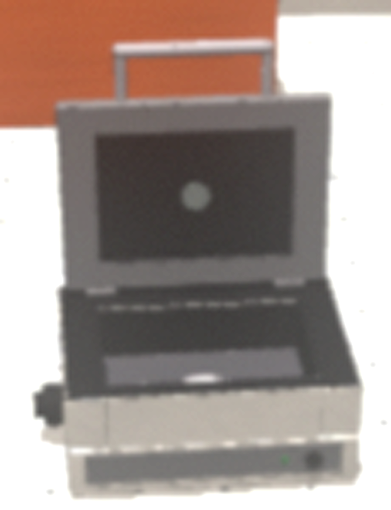

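```bash
cat >> h.py <<'E'
import json,os
def log():
    s=read_state(); 
    with open('log.jsonl','a') as f: f.write(json.dumps({k:np.asarray(s[k]).tolist() for k in('q','tool_pos','tcp_rot')})+'\n')
    return s
def down(yang): # tool pointing down with tool y at world angle yang (rad)
    y=np.array([np.cos(yang),np.sin(yang),0]); z=np.array([0,0,-1.]); return np.stack([np.cross(y,z),y,z],1)
def cmd(pos,Rm,s=None):
    s=s or read_state(); R0=R.from_rotvec(s['tcp_rot']).as_matrix()
    sl=R0.T@(np.array(pos)-s['tool_pos'])*100; dr=R.from_matrix(R0.T@Rm).as_rotvec()
    print('slide',sl.round(2).tolist(),'rot',dr.round(3).tolist())
    return sl,dr
E
python3 - <<'E'
from h import *
log()
cmd([0.42,-0.02,0.38],down(-0.05))
E
```

```text
slide [-41.31, -59.63, -14.07] rot [-0.0, 0.0, 1.385]
```

Emit:
{"method": "play_rows", "body": {"slide": [[-2,-3,-4],[-4,-6,-8],[-6,-9,-12],[-9,-13,-14],[-12,-17,-14],[-15,-21,-14],[-17,-25,-14],[-20,-29,-14],[-22.5,-33,-14],[-25,-36.5,-14],[-27.5,-40,-14],[-30,-43.5,-14]], "delta_rot": [[0,0,0.1],[0,0,0.2],[0,0,0.3],[0,0,0.4],[0,0,0.5],[0,0,0.6],[0,0,0.7],[0,0,0.8],[0,0,0.9],[0,0,1.0],[0,0,1.1],[0,0,1.2]], "hand": 1}}

```text
time: 2.9
tool_pos: [0.3191, 0.2344, 0.3792]
tcp_rot: [2.071, 2.362, 0.002]
wrist_force: [1.4, 0.9, -0.2]
width: 1.001
```

```bash
python3 - <<'E'
from h import *
s=log(); print(s['q'],s['tool_pos'],s['tcp_rot'],s['time'])
cmd([0.50,-0.24,0.36],down(-0.45))
E
```

```text
[ 5.70817563e-01 -3.41326186e-01  1.93677470e+00 -1.29022116e-04
  1.54460294e+00  4.39844179e-01] [0.31905696 0.23441306 0.3792077 ] [2.07094192e+00 2.36164001e+00 2.27019195e-03] 2.9
slide [-49.4, 11.74, 1.91] rot [0.001, -0.001, 0.581]
```

Emit:
{"method": "play_rows", "body": {"slide": [[-4,1,0],[-8,2,0],[-12,3,0],[-16,4,0],[-20,5,1],[-24,6,1],[-28,7,1],[-32,8,1],[-36,9,1],[-40,10,1],[-44,11,1],[-48,12,1]], "delta_rot": [[0,0,0],[0,0,-0.1],[0,0,-0.2],[0,0,-0.3],[0,0,-0.4],[0,0,-0.5],[0,0,-0.6],[0,0.1,-0.6],[0,0.2,-0.6],[0,0.2,-0.6],[0,0.2,-0.6],[0,0.2,-0.6]]}}

```text
time: 3.9
tool_pos: [0.4862, -0.1912, 0.3689]
tcp_rot: [-1.218, -2.729, -0.197]
wrist_force: [0.8, 0.3, 1.2]
width: 1.003
```

```bash
cat > kin.py <<'E'
from h import *
from scipy.optimize import least_squares
def fk(q,k):
    d1,a1,L1,a3,L2,a5,d6=k
    def ry(a): return R.from_euler('y',a).as_matrix()
    def rz(a): return R.from_euler('z',a).as_matrix()
    M=rz(q[0]); p=np.array([0,0,d1])+M@[a1,0,0]
    M=M@ry(q[1]); p=p+M@[0,0,L1]
    M=M@ry(q[2]); p=p+M@[a3,0,L2]
    M=M@rz(q[3])@ry(q[4]); p=p+M@[a5,0,d6]
    # tool at down: z along; x= tangential at q6=0
    M=M@rz(q[5])@FIX
    return p,M
FIX=R.from_euler('z',np.pi/2).as_matrix()
E
python3 - <<'E'
from kin import *
s=log(); print(s['q'],s['tool_pos'],s['tcp_rot'],s['time'])
D=[json.loads(l) for l in open('log.jsonl')]
for d in D:
    M=fk(d['q'],[0]*7)[1]; print((M.T@R.from_rotvec(d['tcp_rot']).as_matrix()).round(3).tolist())
f=lambda k:np.concatenate([fk(d['q'],k)[0]-d['tool_pos'] for d in D])
r=least_squares(f,[.25,0,.4,0,.4,0,.2]); print(r.x,abs(r.fun).max(),np.linalg.svd(r.jac)[1])
E
```

```text
[-0.49982118  0.01678937  1.66071684  0.11898376  1.62171698 -1.23434942] [ 0.48617904 -0.191233    0.36892786] [-1.21784372 -2.72855258 -0.19711696] 3.9
[[1.0, -0.0, 0.0], [0.0, 1.0, -0.0], [-0.0, 0.0, 1.0]]
[[1.0, 0.0, 0.0], [-0.0, 1.0, 0.0], [-0.0, -0.0, 1.0]]
[[1.0, -0.0, 0.0], [0.0, 1.0, 0.0], [-0.0, -0.0, 1.0]]
[ 0.69132264 -0.0752224   0.7043066   0.4138916   0.64930179 -0.06636742
  0.54612183] 0.023981439266166027 [3.44244317 2.99319226 0.35587178 0.18658565 0.14826706 0.07759742
 0.03035986]
```

```bash
sed -i 's/d1,a1,L1,a3,L2,a5,d6=k/d1,a1,L1,a3,L2,a5,d6,b=k/; s/M@\[a1,0,0\]/M@[a1,b,0]/' kin.py
python3 - <<'E'
from kin import *
D=[json.loads(l) for l in open('log.jsonl')]
f=lambda k:np.concatenate([(fk(d['q'],k)[0]-d['tool_pos']) for d in D]+[0.001*(k-np.array([.3,0,.45,0,.4,0,.2,0.025]))])
r=least_squares(f,[.25,0,.4,0,.4,0,.2,.025]); print(r.x.round(4),r.fun.round(5))
E
```

```text
[0.2518 0.     0.512  0.0014 0.5662 0.     0.3397 0.0249] [-0.0e+00  0.0e+00  0.0e+00 -0.0e+00  0.0e+00 -0.0e+00 -0.0e+00 -0.0e+00
 -0.0e+00 -5.0e-05  0.0e+00  6.0e-05  0.0e+00  1.7e-04  0.0e+00  1.4e-04
 -0.0e+00]
```

```bash
cat >> kin.py <<'E'
K=np.array([0.2518,0,0.512,0.0014,0.5662,0,0.3397,0.0249])
LO=np.array([-2.63,-.94,.31,-1.31,0,-2.55]); HI=np.array([2.63,2.18,2.57,4.45,2.66,2.55])
def ik(pos,Rm,seed=None,n=12):
    out=[]; rng=np.random.default_rng(0)
    def f(q):
        p,M=fk(q,K); return np.concatenate([(p-pos)*3,R.from_matrix(M.T@Rm).as_rotvec()])
    seeds=[seed] if seed is not None else [rng.uniform(LO,HI) for _ in range(n)]
    for s in seeds:
        r=least_squares(f,np.clip(s,LO+1e-3,HI-1e-3),bounds=(LO,HI))
        if abs(r.fun).max()<1e-3 and not any(np.allclose(r.x,o,atol=.02) for o in out): out.append(r.x)
    return out
def tool(yaw,t,flip=1):
    # jaw along stand y (yaw of stand x), tilt t from vertical with body leaning to +ex (t<0: to -ex)
    ex=np.array([np.cos(yaw),np.sin(yaw),0]); ey=np.array([-np.sin(yaw),np.cos(yaw),0])*flip
    z=-np.sin(t)*ex+np.array([0,0,-np.cos(t)]); return np.stack([np.cross(ey,z),ey,z],1)
E
python3 - <<'E'
from kin import *
np.set_printoptions(precision=3,suppress=True)
yaw=np.radians(20.2); F=np.array([.496,-.298,0.057])
for t in (52,57,60,65,70):
  for flip in(1,-1):
    M=tool(yaw,np.radians(t),flip); print(t,flip,[q.round(2).tolist() for q in ik(F+M[:,2]*.011,M)])
E
```

```text
52 1 [[-0.31, 0.73, 1.56, -0.51, 1.63, -2.05]]
52 -1 [[-0.31, 0.73, 1.56, -0.51, 1.63, 1.09]]
57 1 [[-0.29, 0.78, 1.52, -0.54, 1.71, -2.04]]
57 -1 [[-0.29, 0.78, 1.52, -0.54, 1.71, 1.1]]
60 1 [[-0.29, 0.81, 1.5, -0.55, 1.75, -2.04]]
60 -1 [[-0.29, 0.81, 1.5, -0.55, 1.75, 1.11]]
65 1 [[-0.28, 0.86, 1.47, -0.58, 1.82, -2.03]]
65 -1 [[-0.28, 0.86, 1.47, -0.58, 1.82, 1.11]]
70 1 [[-0.27, 0.91, 1.43, -0.61, 1.88, -2.02]]
70 -1 [[-0.27, 0.91, 1.43, -0.61, 1.88, 1.12]]
```

```bash
python3 - <<'E'
from kin import *
yaw=np.radians(20.2); F=np.array([.496,-.298,0.057]); M=tool(yaw,np.radians(60))
P=F+M[:,2]*.011-M[:,2]*.17; print(P)
cmd(P+[0,0,.03],M)
E
```

```text
[ 0.62522865 -0.25045312  0.1365    ]
slide [-17.27, 5.25, 17.67] rot [0.759, 0.787, -0.975]
```

Emit:
{"method": "play_rows", "body": {"slide": [[-1.5,0.5,0],[-3,1,0],[-4.5,1.5,1],[-6,2,3],[-7.5,2.5,5],[-9,3,7],[-10.5,3.5,9],[-12,4,11],[-13.5,4.5,13],[-15,5,15],[-16.5,5.2,16.5],[-17.3,5.2,17.7]], "delta_rot": [[0.063,0.066,-0.081],[0.127,0.131,-0.163],[0.19,0.197,-0.244],[0.253,0.262,-0.325],[0.316,0.328,-0.406],[0.38,0.394,-0.488],[0.443,0.459,-0.569],[0.506,0.525,-0.65],[0.569,0.59,-0.731],[0.633,0.656,-0.813],[0.7,0.72,-0.9],[0.759,0.787,-0.975]]}}

```text
time: 4.9
tool_pos: [0.6259, -0.2512, 0.1631]
tcp_rot: [0.375, -2.063, 0.213]
wrist_force: [-0.7, 0.1, 0.3]
width: 1.003
```

```bash
python3 - <<'E'
from kin import *
np.set_printoptions(precision=4,suppress=True)
s=log(); print(s['q'],s['tool_pos'],s['tcp_rot'],s['time'],fk(s['q'],K)[0])
yaw=np.radians(20.2); F=np.array([.496,-.298,0.057]); M=tool(yaw,np.radians(60))
P=F+M[:,2]*.011-M[:,2]*.17
cmd(P+[0,0,.03],M)
E
```

```text
[-0.1902  0.8991  1.1046 -0.5346  2.0548 -2.1364] [ 0.6259 -0.2512  0.1631] [ 0.3752 -2.0633  0.2131] 4.9 [ 0.6259 -0.2512  0.1631]
slide [0.32, 0.09, -0.13] rot [-0.003, -0.004, 0.006]
```

```bash
python3 - <<'E'
from kin import *
np.set_printoptions(precision=4,suppress=True)
cam('wrist');p=cam('wrist'); save(p,'w1'); s=read_state(); print(s['joint_vel'])
np.savez('w1.npz',image=p['image'],depth=p['depth'],T=p['T'],f=p['f'],cx=p['cx'],cy=p['cy'])
for t in ['flask','growth_face','cap_end','stand']:
    for r in landmark_of(t,p)[:1]: print(t,r['at'],r['conf'],at_depth(p,*r['at']))
C=cloud(p); P=C.reshape(-1,3)
P=P[(abs(P[:,0]-.52)<.1)&(abs(P[:,1]+.3)<.1)]
yaw=np.radians(20.2); ex=np.array([np.cos(yaw),np.sin(yaw)]); ey=np.array([-ex[1],ex[0]])
for lo,hi in [(.024,.036),(.034,.05),(.05,.066),(.07,.085),(.09,.10),(.1,.11),(.11,.14)]:
    q=P[(P[:,2]>lo)&(P[:,2]<hi)]; 
    if len(q): print(lo,hi,len(q),np.percentile(q[:,:2]@ex,[1,50,99]),np.percentile(q[:,:2]@ey,[1,50,99]),cv2.minAreaRect(q[:,:2].astype(np.float32)))
E
```

```text
[-0.0372 -0.0879 -0.0149  0.0414  0.0294  0.0896]
flask [312.0, 278.4] 0.89 [ 0.5159 -0.2934  0.0266]
growth_face [315.5, 237.9] 0.79 [ 0.5106 -0.2923  0.077 ]
cap_end [315.3, 195.1] 0.84 [ 0.5042 -0.2953  0.1178]
stand [310.6, 293.8] 0.94 [ 0.5187 -0.2937  0.005 ]
0.024 0.036 2296 [0.342  0.3856 0.4288] [-0.4876 -0.4517 -0.4163] ((0.5163037776947021, -0.29165324568748474), (0.09065564721822739, 0.07220689952373505), 21.012775421142578)
0.034 0.05 628 [0.3756 0.3776 0.3788] [-0.4775 -0.4517 -0.4251] ((0.5095540881156921, -0.29336312413215637), (0.004110180307179689, 0.05381373316049576), 21.135622024536133)
0.05 0.066 712 [0.3752 0.3776 0.3789] [-0.4774 -0.4514 -0.4251] ((0.5026403069496155, -0.2970082759857178), (0.025779692456126213, 0.05693857744336128), 11.635313987731934)
0.07 0.085 1155 [0.3489 0.3767 0.3786] [-0.4772 -0.4511 -0.4256] ((0.4968360662460327, -0.2981756329536438), (0.031536899507045746, 0.05257588252425194), 21.558292388916016)
0.09 0.1 101 [0.372  0.3788 0.382 ] [-0.4636 -0.4512 -0.4382] ((0.5097472667694092, -0.29311367869377136), (0.010910317301750183, 0.0264460276812315), 22.357900619506836)
0.1 0.11 243 [0.3695 0.3811 0.3848] [-0.4653 -0.4512 -0.4376] ((0.5098397135734558, -0.2934749722480774), (0.016202615574002266, 0.028217749670147896), 19.720823287963867)
0.11 0.14 861 [0.361  0.375  0.3853] [-0.4642 -0.4513 -0.4379] ((0.505652904510498, -0.2945578694343567), (0.02640770748257637, 0.02798474393785), 20.68651008605957)
```

View pics/w1.png

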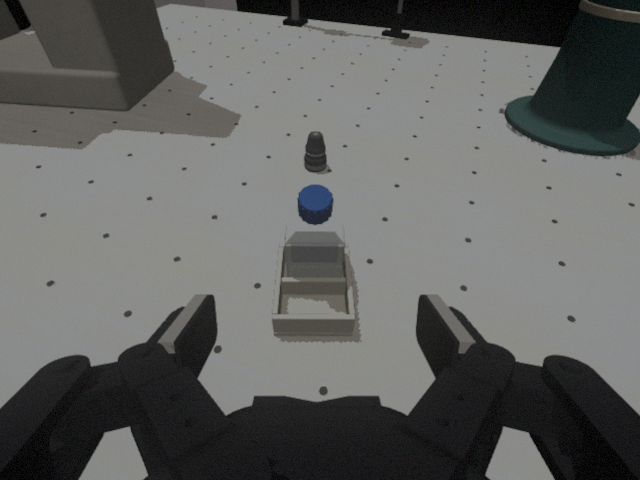

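```bash
python3 - <<'E'
from kin import *
yaw=np.radians(20.8); M=tool(yaw,np.radians(60)); ex=M[:,1]; ex=np.array([np.cos(yaw),np.sin(yaw),0])
G=np.array([.4961,-.2985,.054])+.011*ex; P=G+.011*M[:,2]
cmd(P-.07*M[:,2],M); cmd(P,M)
print([q.round(2).tolist() for q in ik(P,M,read_state()['q'])])
E
```

```text
slide [-3.57, 0.15, 10.82] rot [0.01, 0.004, -0.009]
slide [-3.55, 0.08, 17.82] rot [0.01, 0.004, -0.009]
[[-0.28, 0.83, 1.48, -0.55, 1.75, -2.04]]
```

Emit:
{"method": "play_rows", "body": {"slide": [[-1.2,0.05,2.5],[-2.4,0.1,5],[-3.55,0.1,7.5],[-3.55,0.1,10],[-3.55,0.1,12],[-3.55,0.1,14],[-3.55,0.1,15.5],[-3.55,0.1,16.8],[-3.55,0.1,17.5],[-3.55,0.1,17.8],[-3.55,0.1,17.8],[-3.55,0.1,17.8]], "delta_rot": [[0,0,0],[0.01,0,-0.01],[0.01,0,-0.01],[0.01,0,-0.01],[0.01,0,-0.01],[0.01,0,-0.01],[0.01,0,-0.01],[0.01,0,-0.01],[0.01,0,-0.01],[0.01,0,-0.01],[0.01,0,-0.01],[0.01,0,-0.01]]}}

```text
time: 6.2
tool_pos: [0.4986, -0.2982, 0.05]
tcp_rot: [0.379, -2.074, 0.22]
wrist_force: [0.2, -0.7, -0.3]
width: 1.0
```

```bash
python3 - <<'E'
from kin import *
p=cam('wrist'); save(p,'w2')
yaw=np.radians(20.8); M=tool(yaw,np.radians(60)); ex=np.array([np.cos(yaw),np.sin(yaw),0])
G=np.array([.4961,-.2985,.054])+.011*ex; P=G+.011*M[:,2]
cmd(P,M)
p=cam('side'); cv2.imwrite('pics/s2.png',cv2.resize(p['image'][260:400,240:430,::-1],None,fx=4,fy=4))
E
```

```text
slide [-0.05, 0.05, 0.17] rot [-0.001, 0.006, -0.001]
```

View pics/w2.png

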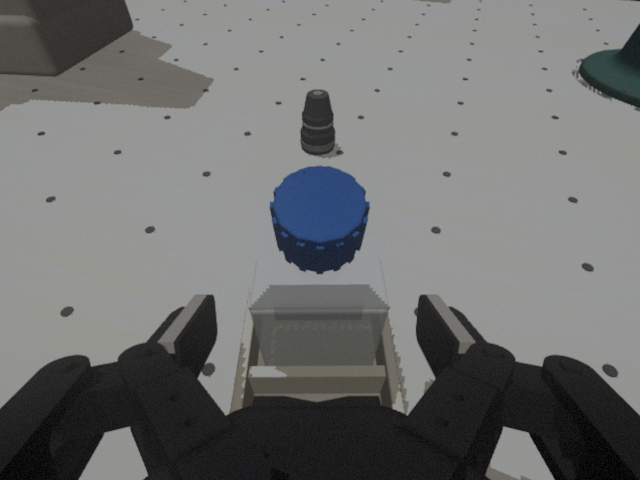

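View pics/s2.png

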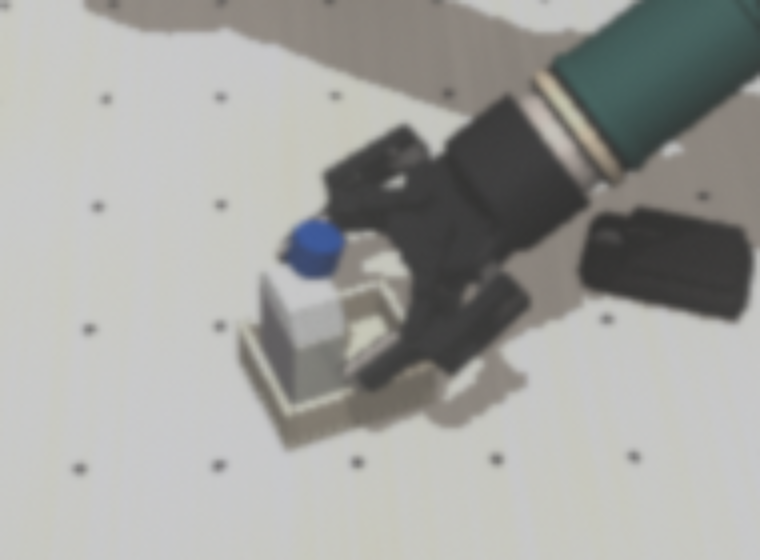

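Emit:
{"method": "play_rows", "body": {"slide": [[0,0.05,0.3],[0,0.05,0.45],[0,0.05,0.45],[0,0.05,0.45],[0,0.05,0.45]], "delta_rot": [[0,0,0],[0,0,0],[0,0,0],[0,0,0],[0,0,0]]}}

```text
time: 6.72
tool_pos: [0.4949, -0.2986, 0.047]
tcp_rot: [0.381, -2.073, 0.22]
wrist_force: [0.0, -0.7, 0.4]
width: 1.001
```

Emit:
{"method": "play_rows", "body": {"slide": [[0,0,0],[0,0,0],[0,0,0],[0,0,0],[0,0,0],[0,0,0],[0,0,0],[0,0,0]], "delta_rot": [[0,0,0],[0,0,0],[0,0,0],[0,0,0],[0,0,0],[0,0,0],[0,0,0],[0,0,0]], "hand": 0, "force": 30}}

```text
time: 7.38
tool_pos: [0.495, -0.2987, 0.0471]
tcp_rot: [0.381, -2.073, 0.22]
wrist_force: [0.7, 0.3, 0.9]
width: 0.627
```

```bash
python3 - <<'E'
from kin import *
s=read_state(); print(s['tool_pos'],s['tcp_rot'],s['width'],s['wrist_force'])
R0=R.from_rotvec(s['tcp_rot']).as_matrix(); print(R0.round(3).tolist())
p=cam('side'); cv2.imwrite('pics/s3.png',cv2.resize(p['image'][260:400,240:430,::-1],None,fx=4,fy=4))
E
```

```text
[ 0.49501996 -0.2986551   0.04709192] [ 0.38054993 -2.07325086  0.21965802] 0.6271783135159039 [0.65981819 0.26756428 0.93359504]
[[-0.472, -0.356, -0.806], [-0.179, 0.935, -0.307], [0.863, -0.001, -0.505]]
```

View pics/s3.png

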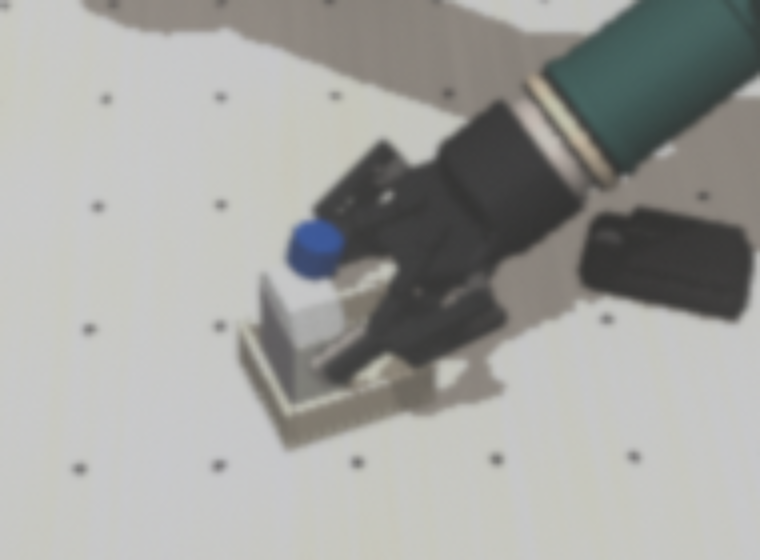

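Emit:
{"method": "play_rows", "body": {"slide": [[0.4,0,-0.25],[0.9,0,-0.5],[1.7,0,-1],[2.6,0,-1.5],[3.5,0,-2],[4.3,0,-2.5],[5.2,0,-3],[6,0,-3.5],[6.9,0,-4],[7.8,0,-4.5],[8.6,0,-5],[8.6,0,-5]], "delta_rot": [[0,0,0],[0,0,0],[0,0,0],[0,0,0],[0,0,0],[0,0,0],[0,0,0],[0,0,0],[0,0,0],[0,0,0],[0,0,0],[0,0,0]]}}

```text
time: 8.43
tool_pos: [0.4957, -0.299, 0.1492]
tcp_rot: [0.379, -2.076, 0.222]
wrist_force: [-0.1, 0.5, -0.6]
width: 0.627
```

```bash
python3 - <<'E'
from kin import *
s=read_state(); print(s['q'],s['tool_pos'],s['tcp_rot'],s['width'],s['wrist_force'])
p=cam('side'); cv2.imwrite('pics/s4.png',cv2.resize(p['image'][240:380,240:430,::-1],None,fx=4,fy=4))
# candidate lay poses
for yawd in (20.8,0,-20,40,60):
  for pos in ([.48,-.15],[.5,-.1],[.45,-.15]):
    yaw=np.radians(yawd); M=tool(yaw,np.radians(-30))
    print(yawd,pos,[q.round(2).tolist() for q in ik(np.array([*pos,.03]),M,n=6)])
E
```

```text
[-0.27884656  0.69561859  1.48057987 -0.56944884  1.85240268 -2.10676014] [ 0.49570853 -0.29903378  0.14921104] [ 0.37936719 -2.07604625  0.22208929] 0.6273981572614807 [-0.10673117  0.52832146 -0.63093092]
20.8 [0.48, -0.15] []
20.8 [0.5, -0.1] []
20.8 [0.45, -0.15] []
0 [0.48, -0.15] []
0 [0.5, -0.1] []
0 [0.45, -0.15] []
-20 [0.48, -0.15] [[-0.35, -0.05, 2.5, 0.02, 0.16, -1.59]]
-20 [0.5, -0.1] [[-0.2, -0.03, 2.49, -0.43, 0.18, -1.01]]
-20 [0.45, -0.15] [[-0.39, -0.11, 2.56, 0.12, 0.17, -1.72]]
40 [0.48, -0.15] []
40 [0.5, -0.1] []
40 [0.45, -0.15] []
60 [0.48, -0.15] [[-0.7, 0.24, 2.18, 0.66, 0.94, 2.51]]
60 [0.5, -0.1] []
60 [0.45, -0.15] [[-0.74, 0.2, 2.23, 0.65, 0.94, 2.48]]
```

View pics/s4.png

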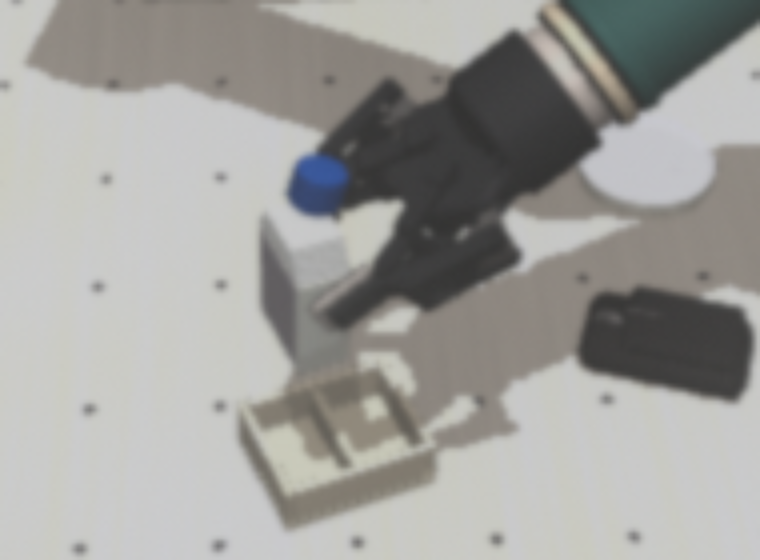

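```bash
python3 - <<'E'
from kin import *
q0=read_state()['q']
for pos in ([.56,-.06],[.56,-.10],[.54,-.08]):
  for yawd in (-10,-5,0,5):
    yaw=np.radians(yawd); M=tool(yaw,np.radians(-30))
    o=ik(np.array([*pos,.03]),M,n=8)
    for q in o: print(pos,yawd,q.round(2).tolist(),'margin',np.minimum(q-LO,HI-q).min().round(2))
    M=tool(yaw,0)
    for q in ik(np.array([*pos,.03]),M,n=8): print('   vert',q.round(2).tolist())
E
```

```text
[0.56, -0.06] -10 [-0.14, 0.07, 2.39, -0.1, 0.17, -1.44] margin 0.17
   vert [-0.15, 0.27, 2.02, -0.0, 0.85, -1.55]
[0.56, -0.06] -5 [-0.18, 0.07, 2.39, 0.27, 0.17, -1.92] margin 0.17
   vert [-0.15, 0.27, 2.02, 0.0, 0.85, -1.63]
[0.56, -0.06] 0 [-0.22, 0.07, 2.38, 0.56, 0.2, -2.3] margin 0.19
   vert [-0.15, 0.27, 2.02, -0.0, 0.85, -1.72]
   vert [-0.15, 0.27, 2.02, -0.0, 0.85, -1.81]
[0.56, -0.1] -10 [-0.24, 0.08, 2.38, 0.2, 0.17, -1.82] margin 0.17
   vert [-0.22, 0.28, 2.01, -0.0, 0.85, -1.62]
[0.56, -0.1] -5 [-0.28, 0.08, 2.37, 0.5, 0.2, -2.23] margin 0.2
   vert [-0.22, 0.28, 2.01, 0.0, 0.85, -1.7]
[0.56, -0.1] 0 [-0.31, 0.08, 2.37, 0.7, 0.24, -2.53] margin 0.02
   vert [-0.22, 0.28, 2.01, -0.0, 0.85, -1.79]
   vert [-0.22, 0.28, 2.01, -0.0, 0.85, -1.88]
[0.54, -0.08] -10 [-0.2, 0.04, 2.42, 0.08, 0.16, -1.67] margin 0.15
   vert [-0.19, 0.25, 2.06, -0.0, 0.84, -1.59]
[0.54, -0.08] -5 [-0.24, 0.04, 2.42, 0.43, 0.18, -2.13] margin 0.15
   vert [-0.19, 0.25, 2.06, 0.0, 0.84, -1.68]
[0.54, -0.08] 0 [-0.28, 0.04, 2.42, 0.66, 0.23, -2.46] margin 0.09
   vert [-0.19, 0.25, 2.06, -0.0, 0.84, -1.76]
   vert [-0.19, 0.25, 2.06, -0.0, 0.84, -1.85]
```

```bash
python3 - <<'E'
from kin import *
M=tool(np.radians(-10),np.radians(-30.3)); sl,dr=cmd([.56,-.06,.13],M)
s=read_state(); R0=R.from_rotvec(s['tcp_rot']).as_matrix(); q=s['q']
for k in range(1,17):
    f=k/16; T=R0@R.from_rotvec(dr*f).as_matrix(); P=s['tool_pos']+R0@(sl/100*f)
    o=ik(P,T,q); 
    print(k,P.round(3), [x.round(2).tolist() for x in o], np.abs(o[0]-q).max().round(2) if o else None); q=o[0] if o else q
E
```

```text
slide [-8.87, 20.03, -11.65] rot [-0.153, -1.526, 0.576]
1 [ 0.499 -0.284  0.147] [[-0.28, 0.65, 1.51, -0.51, 1.79, -2.07]] 0.06
2 [ 0.503 -0.269  0.146] [[-0.27, 0.6, 1.54, -0.46, 1.73, -2.03]] 0.06
3 [ 0.508 -0.254  0.145] [[-0.27, 0.54, 1.58, -0.41, 1.66, -1.99]] 0.07
4 [ 0.512 -0.239  0.143] [[-0.27, 0.49, 1.62, -0.36, 1.59, -1.95]] 0.07
5 [ 0.516 -0.224  0.142] [[-0.27, 0.43, 1.67, -0.32, 1.52, -1.92]] 0.08
6 [ 0.52  -0.209  0.141] [[-0.26, 0.38, 1.72, -0.28, 1.44, -1.89]] 0.08
7 [ 0.524 -0.194  0.14 ] [[-0.26, 0.32, 1.77, -0.24, 1.35, -1.86]] 0.08
8 [ 0.528 -0.179  0.139] [[-0.26, 0.26, 1.83, -0.2, 1.26, -1.83]] 0.09
9 [ 0.532 -0.165  0.138] [[-0.25, 0.2, 1.89, -0.17, 1.17, -1.8]] 0.09
10 [ 0.536 -0.15   0.137] [[-0.25, 0.15, 1.95, -0.13, 1.08, -1.77]] 0.1
11 [ 0.54  -0.135  0.136] [[-0.24, 0.09, 2.01, -0.1, 0.98, -1.74]] 0.1
12 [ 0.544 -0.12   0.134] [[-0.23, 0.04, 2.07, -0.07, 0.88, -1.71]] 0.1
13 [ 0.548 -0.105  0.133] [[-0.21, -0.01, 2.14, -0.05, 0.77, -1.67]] 0.11
14 [ 0.552 -0.09   0.132] [[-0.19, -0.05, 2.2, -0.03, 0.65, -1.63]] 0.11
15 [ 0.556 -0.075  0.131] [[-0.17, -0.09, 2.27, -0.03, 0.53, -1.58]] 0.12
16 [ 0.56 -0.06  0.13] [[-0.14, -0.12, 2.33, -0.04, 0.41, -1.5]] 0.13
```

Emit:
{"method": "play_rows", "body": {"slide": [[-0.55,1.25,-0.73],[-1.1,2.5,-1.45],[-1.66,3.75,-2.2],[-2.2,5,-2.9],[-2.8,6.25,-3.65],[-3.3,7.5,-4.4],[-3.9,8.8,-5.1],[-4.4,10,-5.8],[-5,11.3,-6.55],[-5.5,12.5,-7.3],[-6.1,13.8,-8],[-6.65,15,-8.75]], "delta_rot": [[-0.01,-0.095,0.036],[-0.019,-0.19,0.072],[-0.029,-0.286,0.108],[-0.038,-0.38,0.144],[-0.048,-0.477,0.18],[-0.057,-0.572,0.216],[-0.067,-0.668,0.252],[-0.077,-0.763,0.288],[-0.086,-0.858,0.324],[-0.096,-0.954,0.36],[-0.105,-1.05,0.396],[-0.115,-1.145,0.432]]}}

```text
time: 9.48
tool_pos: [0.5438, -0.1193, 0.1345]
tcp_rot: [0.071, 2.994, -0.129]
wrist_force: [-1.6, -0.4, -1.3]
width: 0.627
```

```bash
python3 - <<'E'
from kin import *
s=read_state(); print(s['q'],s['tool_pos'],s['width'],s['wrist_force'])
M=tool(np.radians(-10),np.radians(-30.3)); cmd([.56,-.06,.045],M)
p=cam('side'); cv2.imwrite('pics/s5.png',cv2.resize(p['image'][200:340,280:470,::-1],None,fx=4,fy=4))
E
```

```text
[-0.22710899  0.03776524  2.07652267 -0.07190891  0.87040464 -1.70826227] [ 0.54376099 -0.1192574   0.13448626] 0.6271752551079198 [-1.62212413 -0.36049233 -1.25762746]
slide [-0.06, 6.72, 8.53] rot [-0.038, -0.377, 0.142]
```

View pics/s5.png

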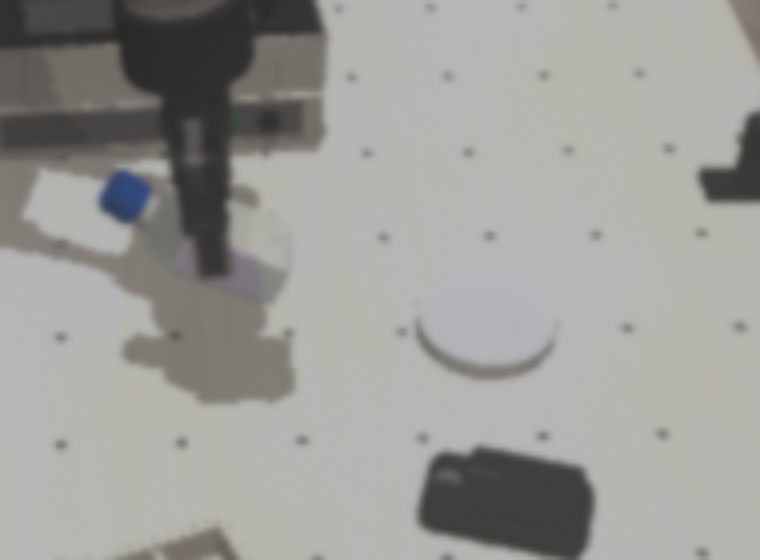

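Emit:
{"method": "play_rows", "body": {"slide": [[0,1,1],[0,2,2],[0,3.2,3],[0,4.4,4],[0,5.5,5],[0,6.7,6],[0,6.7,7],[0,6.7,8],[0,6.7,8.5],[0,6.7,8.5],[0,6.7,8.5]], "delta_rot": [[-0.008,-0.08,0.03],[-0.016,-0.16,0.06],[-0.024,-0.24,0.09],[-0.032,-0.31,0.12],[-0.038,-0.377,0.142],[-0.038,-0.377,0.142],[-0.038,-0.377,0.142],[-0.038,-0.377,0.142],[-0.038,-0.377,0.142],[-0.038,-0.377,0.142],[-0.038,-0.377,0.142]]}}

```text
time: 10.45
tool_pos: [0.5549, -0.0575, 0.0423]
tcp_rot: [0.23, 2.608, -0.058]
wrist_force: [0.4, -0.3, -0.3]
width: 0.631
```

```bash
python3 - <<'E'
from kin import *
s=read_state(); print(s['q'],s['tool_pos'],s['width'],s['wrist_force'])
M=tool(np.radians(-10),np.radians(-30.3)); cmd([.56,-.06,.020],M);cmd([.56,-.06,.014],M)
p=cam('side'); cv2.imwrite('pics/s6.png',cv2.resize(p['image'][220:340,290:430,::-1],None,fx=5,fy=5))
C=cloud(p)
E
```

```text
[-0.13763365  0.03121982  2.39214055 -0.08651739  0.19460373 -1.45194012] [ 0.55492697 -0.05745532  0.04227543] 0.6305551654849778 [ 0.36492032 -0.29593049 -0.30923507]
slide [0.64, -0.17, 2.2] rot [0.002, -0.004, -0.002]
slide [0.95, -0.17, 2.72] rot [0.002, -0.004, -0.002]
```

View pics/s6.png

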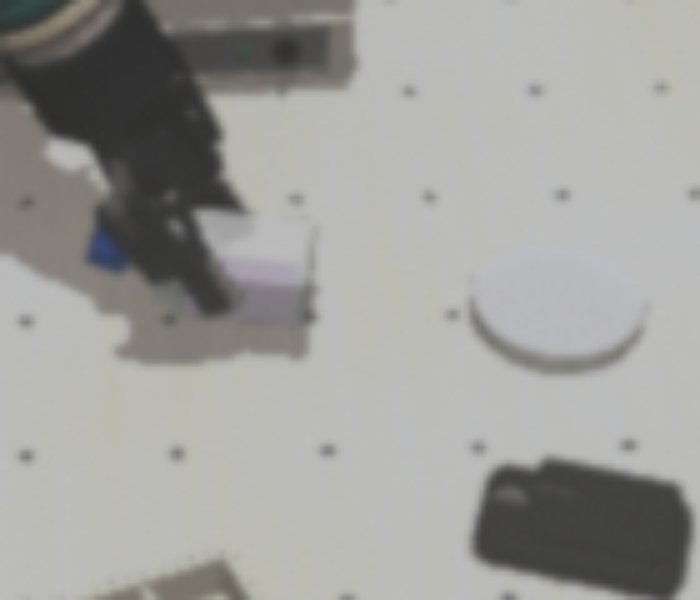

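Emit:
{"method": "play_rows", "body": {"slide": [[0.2,0,0.6],[0.4,0,1.2],[0.6,0,1.8],[0.65,0,2.1],[0.7,0,2.3],[0.7,0,2.3]], "delta_rot": [[0,0,0],[0,0,0],[0,0,0],[0,0,0],[0,0,0],[0,0,0]]}}

```text
time: 11.0
tool_pos: [0.5604, -0.0584, 0.0186]
tcp_rot: [0.23, 2.608, -0.058]
wrist_force: [-0.7, 0.8, -0.5]
width: 0.625
```

```bash
python3 - <<'E'
from kin import *
s=read_state(); print(s['tool_pos'],s['width'],s['wrist_force'])
p=cam('side'); C=cloud(p)
P=C.reshape(-1,3); P=P[(abs(P[:,0]-.6)<.06)&(abs(P[:,1]+.06)<.06)&(P[:,2]>.006)&(P[:,2]<.06)]
print(np.percentile(P,[1,50,99],axis=0))
q=P[P[:,2]>.027]; A=np.c_[q[:,:2]-[.6,-.06],np.ones(len(q))]; q2=q[np.abs(q[:,2]-np.median(q[:,2]))<.005]
A=np.c_[q2[:,:2]-[.6,-.06],np.ones(len(q2))]; print(len(q2),np.linalg.lstsq(A,q2[:,2],rcond=None)[0],q2.min(0),q2.max(0))
cv2.imwrite('pics/s7.png',cv2.resize(p['image'][220:340,290:430,::-1],None,fx=5,fy=5))
E
```

```text
[ 0.56041363 -0.05841489  0.01863516] 0.6251808769732151 [-0.66862198  0.83392749 -0.46947894]
[[ 0.54078495 -0.09707438  0.00777432]
 [ 0.56684177 -0.0704875   0.03403587]
 [ 0.60279717 -0.02211382  0.05740941]]
332 [-0.00825165  0.01314533  0.03413984] [ 0.54018411 -0.09857481  0.02980957] [ 0.60317778 -0.02313942  0.03932646]
```

View pics/s7.png

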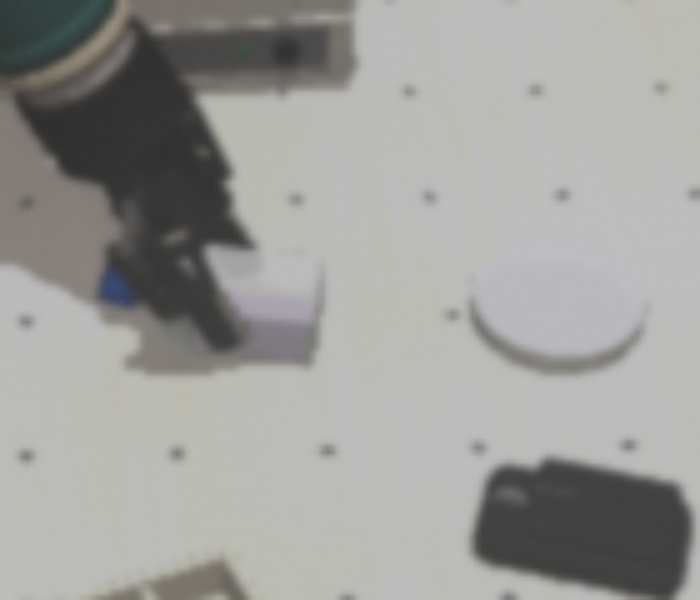

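Emit:
{"method": "play_rows", "body": {"slide": [[0.05,0,0.1],[0.1,0,0.2],[0.15,0,0.26],[0.18,0,0.32],[0.18,0,0.32]], "delta_rot": [[0,0,0],[0,0,0],[0,0,0],[0,0,0],[0,0,0]]}}

```text
time: 11.47
tool_pos: [0.5606, -0.0584, 0.0153]
tcp_rot: [0.23, 2.608, -0.058]
wrist_force: [0.0, 0.4, -1.2]
width: 0.626
```

```bash
python3 - <<'E'
from kin import *
for i in range(1):
    s=read_state(); print(s['tool_pos'],s['width'],s['wrist_force'],s['torque'])
E
```

```text
[ 0.56057494 -0.05841428  0.01529796] 0.6256675201251789 [ 0.00989406  0.41829604 -1.17189299] [0.07519226 0.34564012 0.02903254]
```

Small steps until contact.

Emit:
{"method": "play_rows", "body": {"slide": [[0.05,0,0.09],[0.05,0,0.09],[0.05,0,0.09]], "delta_rot": [[0,0,0],[0,0,0],[0,0,0]]}}

```text
time: 11.72
tool_pos: [0.5606, -0.0584, 0.0143]
tcp_rot: [0.23, 2.608, -0.058]
wrist_force: [-0.0, 0.1, -0.6]
width: 0.624
```

Emit:
{"method": "play_rows", "body": {"slide": [[0.05,0,0.09],[0.05,0,0.09],[0.05,0,0.09]], "delta_rot": [[0,0,0],[0,0,0],[0,0,0]]}}

```text
time: 11.97
tool_pos: [0.5613, -0.0585, 0.0141]
tcp_rot: [0.23, 2.606, -0.058]
wrist_force: [-2.7, -0.1, 5.0]
width: 0.625
```

Emit:
{"method": "play_rows", "body": {"slide": [[0,0,0],[0,0,0],[0,0,0],[0,0,0],[0,0,0],[0,0,0]], "delta_rot": [[0,0,0],[0,0,0],[0,0,0],[0,0,0],[0,0,0],[0,0,0]], "hand": 1}}

```text
time: 12.47
tool_pos: [0.5612, -0.0585, 0.0139]
tcp_rot: [0.23, 2.606, -0.058]
wrist_force: [0.9, 1.3, -0.1]
width: 0.998
```

```bash
python3 - <<'E'
from kin import *
s=read_state(); print(s['tool_pos'],s['width'],s['wrist_force'],s['torque'])
p=cam('side'); 
cv2.imwrite('pics/s8.png',cv2.resize(p['image'][220:340,290:430,::-1],None,fx=5,fy=5))
# retreat backward 15cm along tool z, then view pose vertical
M=tool(np.radians(-10),0); cmd([.56,-.06,.22],M)
E
```

```text
[ 0.56123503 -0.05847863  0.01394061] 0.9978801744970683 [ 0.90970001  1.3178044  -0.14364957] [ 0.06463859  0.21789211 -0.00122818]
slide [-10.28, -0.11, -17.86] rot [0.002, 0.527, -0.002]
```

View pics/s8.png

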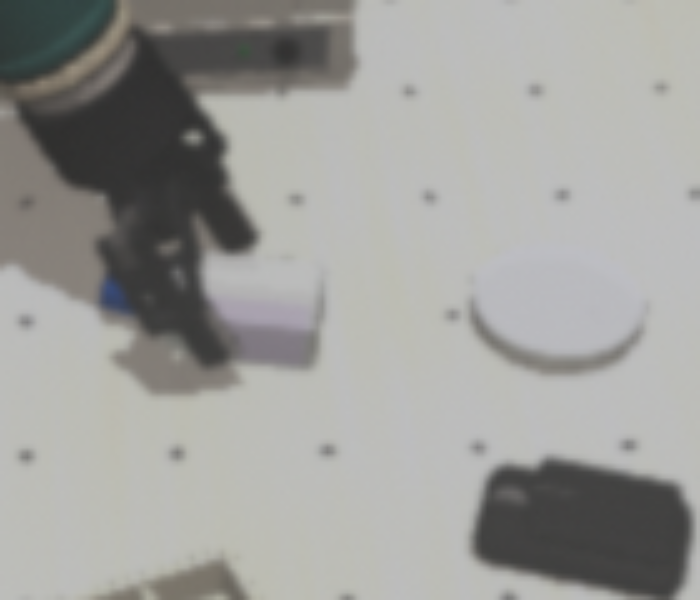

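Emit:
{"method": "play_rows", "body": {"slide": [[-0.5,0,-0.9],[-1.2,0,-2],[-2,0,-3.5],[-3,0,-5.2],[-4,0,-7],[-5,0,-8.7],[-6,0,-10.4],[-7,0,-12],[-8,0,-14],[-9,0,-15.6],[-10,0,-17.4],[-10.3,-0.1,-17.9]], "delta_rot": [[0,0,0],[0,0,0],[0,0,0],[0,0,0],[0,0.1,0],[0,0.2,0],[0,0.3,0],[0,0.4,0],[0,0.5,0],[0,0.527,0],[0,0.527,0],[0,0.527,0]]}}

```text
time: 13.52
tool_pos: [0.5627, -0.0602, 0.2239]
tcp_rot: [0.275, 3.124, 0.004]
wrist_force: [0.8, 0.2, 0.4]
width: 0.999
```

Emit:
{"method": "play_rows", "body": {"slide": [[0,0,0],[0,0,0],[0,0,0]], "delta_rot": [[0,0,0],[0,0,0],[0,0,0]]}}

```text
time: 13.77
tool_pos: [0.5617, -0.0601, 0.2225]
tcp_rot: [0.275, 3.126, 0.004]
wrist_force: [-0.3, 0.1, -1.0]
width: 0.999
```

```bash
cat > flask.py <<'E'
from kin import *
np.set_printoptions(precision=4,suppress=True)
s=read_state(); print(s['tool_pos'],s['q'],s['joint_vel'].round(3))
p=cam('wrist'); save(p,'w3')
for t in ['flask','growth_face','cap_end']:
    for r in landmark_of(t,p)[:1]: print(t,r['at'],r['conf'],at_depth(p,*r['at']))
C=cloud(p); P=C.reshape(-1,3); P=P[(abs(P[:,0]-.56)<.12)&(abs(P[:,1]+.06)<.1)]
for lo,hi in [(.006,.026),(.026,.033),(.033,.05)]:
    q=P[(P[:,2]>lo)&(P[:,2]<hi)]
    if len(q)>5: print(lo,hi,len(q),q.min(0),q.max(0),cv2.minAreaRect(q[:,:2].astype(np.float32)))
E
python3 flask.py
```

```text
[ 0.5617 -0.0601  0.2225] [-0.1524  0.0658  1.8644  0.003   1.2081 -1.5487] [-0.001  0.007  0.012 -0.001  0.005 -0.   ]
flask [317.6, 249.2] 0.96 [ 0.5978 -0.065   0.0293]
growth_face [316.7, 210.9] 0.79 [ 0.5588 -0.059   0.0287]
cap_end [314.5, 138.7] 0.66 [ 0.4914 -0.0491  0.0259]
0.006 0.026 312 [ 0.488  -0.0913  0.0062] [ 0.5908 -0.0286  0.026 ] ((0.5424889922142029, -0.05524073541164398), (0.053840272128582, 0.10788854211568832), 79.74043273925781)
0.026 0.033 4526 [ 0.4902 -0.0914  0.026 ] [ 0.6058 -0.0289  0.033 ] ((0.5467458963394165, -0.05608753487467766), (0.05394286662340164, 0.11093328893184662), 79.93051147460938)
0.033 0.05 291 [ 0.4927 -0.0577  0.033 ] [ 0.5135 -0.0373  0.038 ] ((0.5035739541053772, -0.04845739156007767), (0.02114780992269516, 0.019726328551769257), 79.94393157958984)
```

View pics/w3.png

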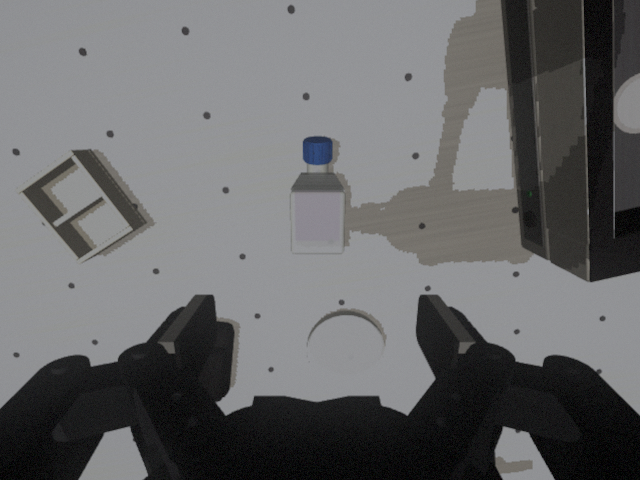

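```bash
python3 - <<'E'
from kin import *
M=tool(np.radians(-10.1),0); cmd([.5599,-.0584,.016],M)
E
```

```text
slide [0.26, 0.07, 20.65] rot [0.003, 0.003, 0.001]
```

Emit:
{"method": "play_rows", "body": {"slide": [[0.1,0,2],[0.2,0.07,4.5],[0.26,0.07,7.5],[0.26,0.07,10.5],[0.26,0.07,13],[0.26,0.07,15.5],[0.26,0.07,17.5],[0.26,0.07,19],[0.26,0.07,20],[0.26,0.07,20.6],[0.26,0.07,20.6],[0.26,0.07,20.6]], "delta_rot": [[0,0,0],[0,0,0],[0,0,0],[0,0,0],[0,0,0],[0,0,0],[0,0,0],[0,0,0],[0,0,0],[0,0,0],[0,0,0],[0,0,0]]}}

```text
time: 14.97
tool_pos: [0.5602, -0.0585, 0.0168]
tcp_rot: [0.275, 3.126, 0.004]
wrist_force: [0.5, -0.5, 0.1]
width: 0.999
```

Emit:
{"method": "play_rows", "body": {"slide": [[0,0,0],[0,0,0],[0,0,0],[0,0,0],[0,0,0],[0,0,0],[0,0,0]], "delta_rot": [[0,0,0],[0,0,0],[0,0,0],[0,0,0],[0,0,0],[0,0,0],[0,0,0]], "hand": 0, "force": 30}}

```text
time: 15.55
tool_pos: [0.5614, -0.0586, 0.0182]
tcp_rot: [0.275, 3.124, 0.004]
wrist_force: [0.5, 0.3, 6.6]
width: 0.623
```

```bash
python3 - <<'E'
from kin import *
np.set_printoptions(precision=4,suppress=True)
s=read_state(); print(s['tool_pos'],s['tcp_rot'],s['width'],s['wrist_force'])
R0=R.from_rotvec(s['tcp_rot']).as_matrix(); foot=np.array([.6013,-.0658,0]); print('flask foot in tool',R0.T@(foot-s['tool_pos']))
p=cam('side'); cv2.imwrite('pics/s9.png',cv2.resize(p['image'][200:340,270:430,::-1],None,fx=4,fy=4))
E
```

```text
[ 0.5614 -0.0586  0.0182] [0.2746 3.1238 0.0039] 0.6233865386997245 [0.5164 0.3449 6.604 ]
flask foot in tool [-0.0404 -0.0002  0.0184]
```

View pics/s9.png

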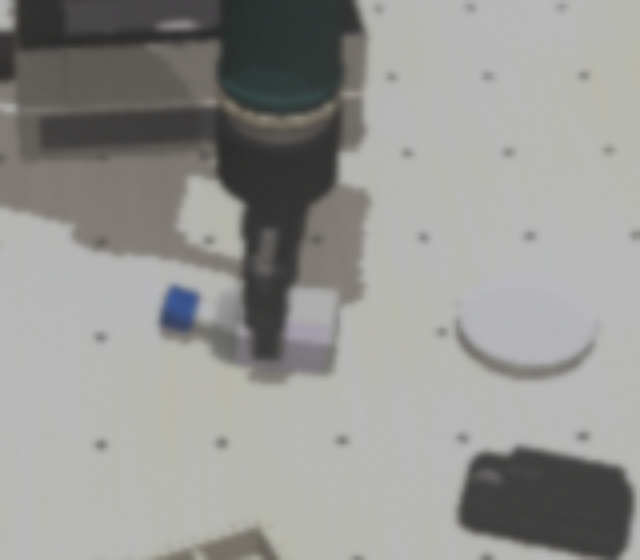

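```bash
python3 - <<'E'
from kin import *
M=tool(np.radians(4.1),0); cmd([.52,.02,.28],M)
for P in ([.52,.02,.28],[.5,.22,.2],[.5,.22,.075]): print([q.round(2).tolist() for q in ik(np.array(P),M,read_state()['q'])])
E
```

```text
slide [5.31, 7.09, -26.19] rot [0.002, 0.006, -0.247]
[[-0.01, -0.05, 1.88, -0.0, 1.32, -1.65]]
[[0.37, 0.05, 1.92, 0.0, 1.17, -1.27]]
[[0.37, 0.18, 2.03, 0.0, 0.93, -1.27]]
```

Emit:
{"method": "play_rows", "body": {"slide": [[0,0,-0.3],[0,0,-1],[0,0,-2.5],[0.5,0.5,-5],[1.2,1.5,-8],[2,2.5,-11],[3,3.5,-14],[3.8,5,-17],[4.5,6,-20],[5.3,7,-23],[5.3,7.1,-25.5],[5.3,7.1,-26.2]], "delta_rot": [[0,0,0],[0,0,0],[0,0,0],[0,0,-0.03],[0,0,-0.06],[0,0,-0.1],[0,0,-0.14],[0,0,-0.18],[0,0,-0.22],[0,0,-0.247],[0,0,-0.247],[0,0,-0.247]]}}

```text
time: 16.6
tool_pos: [0.5219, 0.0207, 0.2857]
tcp_rot: [-0.114, 3.125, 0.002]
wrist_force: [0.9, -0.1, -0.4]
width: 0.623
```

Emit:
{"method": "play_rows", "body": {"slide": [[0,0,0],[0,0,0],[0,0,0]], "delta_rot": [[0,0,0],[0,0,0],[0,0,0]]}}

```text
time: 16.85
tool_pos: [0.5211, 0.0204, 0.2839]
tcp_rot: [-0.113, 3.128, 0.002]
wrist_force: [0.6, 0.4, -1.2]
width: 0.62
```

```bash
cat > im.py <<'E'
import sys
from kin import *
np.set_printoptions(precision=4,suppress=True)
s=read_state(); print(s['tool_pos'],s['width'],s['joint_vel'].round(3))
p=cam('wrist'); save(p,sys.argv[1])
np.savez(sys.argv[1]+'.npz',image=p['image'],depth=p['depth'],T=p['T'],f=p['f'],cx=p['cx'],cy=p['cy'])
for t in ['window','imager','cover_hinge','bar','cap_end','flask','growth_face']:
    for r in landmark_of(t,p)[:1]: print(t,r['at'],round(r['conf'],2),at_depth(p,*np.clip(r['at'],0,[639,479])),at_z(p,*r['at'],.055))
C=cloud(p); P=C.reshape(-1,3); 
q=P[(abs(P[:,0]-.5)<.17)&(P[:,1]>.1)&(P[:,1]<.3)&(abs(P[:,2]-.105)<.005)]
if len(q): print('rim',len(q),q.min(0),q.max(0),np.median(q[:,2]),cv2.minAreaRect(q[:,:2].astype(np.float32)))
q=P[(abs(P[:,0]-.5)<.1)&(P[:,1]>.12)&(P[:,1]<.32)&(abs(P[:,2]-.055)<.006)]
if len(q): print('floor',len(q),q.min(0),q.max(0),np.median(q[:,2]),cv2.minAreaRect(q[:,:2].astype(np.float32)))
E
python3 im.py w4
```

```text
[0.5211 0.0204 0.2839] 0.6200707897745126 [-0.003  0.014  0.015 -0.001  0.004 -0.002]
window [499.5, 211.6] 0.75 [0.5133 0.2192 0.056 ] [0.5135 0.2197 0.055 ]
imager [488.4, 199.1] 0.6 [0.5008 0.2048 0.0547] [0.5008 0.2046 0.055 ]
cover_hinge [629.0, 222.1] 0.68 [0.5037 0.3047 0.1168] [0.5148 0.3644 0.055 ]
cap_end [313.5, 139.1] 0.94 [0.4506 0.0139 0.2883] [0.4525 0.0123 0.055 ]
flask [315.8, 386.0] 0.81 [0.5527 0.0221 0.2953] [0.7559 0.0365 0.055 ]
rim 20624 [0.3809 0.132  0.1   ] [0.6377 0.3    0.1076] 0.10465247468574018 ((0.5095407962799072, 0.2226804494857788), (0.2481050342321396, 0.16566325724124908), 4.093441486358643)
floor 16860 [0.4004 0.1317 0.049 ] [0.6    0.2918 0.061 ] 0.05461530117570221 ((0.49807852506637573, 0.21214324235916138), (0.20583875477313995, 0.14792759716510773), 3.976376533508301)
```

View pics/w4.png

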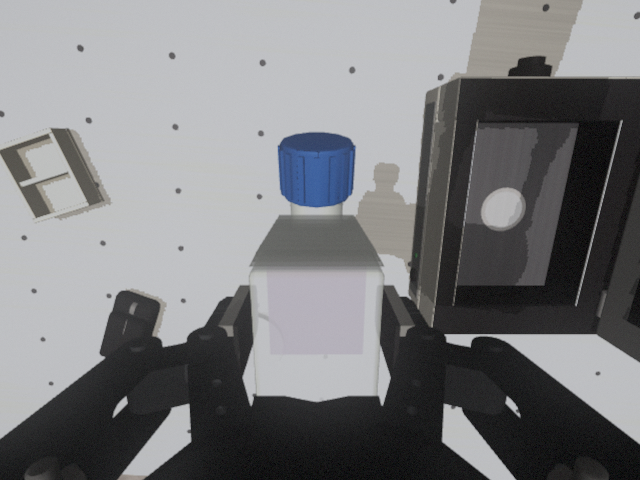

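```bash
python3 - <<'E'
import numpy as np,cv2
from h import *
np.set_printoptions(precision=4,suppress=True)
d=np.load('w4.npz'); p=dict(d)
im=p['image']; g=im.min(2).astype(int); sub=np.zeros_like(g); sub[180:240,470:535]=g[180:240,470:535]
n,l,st,c=cv2.connectedComponentsWithStats((sub>95).astype(np.uint8)); k=1+np.argmax(st[1:,4]); print(st[k],c[k])
v,u=np.nonzero(l==k); W=np.array([at_z(p,a,b,.055) for a,b in zip(u,v)]); print('window',W.mean(0),W.min(0),W.max(0),cv2.minEnclosingCircle(W[:,:2].astype(np.float32)))
C=cloud(p).reshape(-1,3); y=np.radians(4.05); ex=np.array([np.cos(y),np.sin(y)]); ey=np.array([-ex[1],ex[0]])
o=W.mean(0)[:2]
U=(C[:,:2]-o)@ex; V=(C[:,:2]-o)@ey; Z=C[:,2]
m=(Z>.1)&(Z<.109)
print('front band at |u|<.05',np.percentile(V[m&(abs(U)<.05)&(V<0)],[.5,50,99.5]))
print('left band |v|<.03', np.percentile(U[m&(abs(V)<.03)&(U<0)],[.5,50,99.5]), 'right',np.percentile(U[m&(abs(V)<.03)&(U>0)],[.5,50,99.5]))
m2=m&(abs(U)<.05)&(V>0)&(V<.11); print('back band',np.percentile(V[m2],[.5,50,99.5]))
h=np.histogram(V[m2],bins=np.arange(0,.112,.005)); print(h)
E
```

```text
[ 480  187   46   44 1552] [502.5148 208.4626]
window [0.5099 0.2222 0.055 ] [0.4862 0.1979 0.055 ] [0.5342 0.2464 0.055 ] ((0.510528028011322, 0.22204510867595673), 0.024726588279008865)
front band at |u|<.05 [-0.082  -0.0725 -0.0613]
left band |v|<.03 [-0.1242 -0.1066 -0.0889] right [0.0892 0.1049 0.1231]
back band [0.0618 0.0751 0.0916]
(array([  0,   0,   0,   0,   0,   0,   0,   0,   0,   0,   0,   0, 643,
       553, 544, 541, 543, 542, 137,   0,   0,   0]), array([0.   , 0.005, 0.01 , 0.015, 0.02 , 0.025, 0.03 , 0.035, 0.04 ,
       0.045, 0.05 , 0.055, 0.06 , 0.065, 0.07 , 0.075, 0.08 , 0.085,
       0.09 , 0.095, 0.1  , 0.105, 0.11 ]))
```

```bash
python3 - <<'E'
from kin import *
M=tool(np.radians(4.05),0); cmd([.5104,.2221,.19],M); cmd([.5104,.2221,.083],M)
E
```

```text
slide [-0.21, 20.17, 9.52] rot [0.001, 0.013, 0.002]
slide [-0.07, 20.16, 20.22] rot [0.001, 0.013, 0.002]
```

Emit:
{"method": "play_rows", "body": {"slide": [[0,1.5,0],[0,4,0.5],[-0.1,7,1.5],[-0.1,10,3],[-0.2,13,4.5],[-0.2,15.5,6],[-0.2,17.5,7],[-0.2,19,8],[-0.2,20,9],[-0.2,20.2,9.5],[-0.2,20.2,9.5],[-0.2,20.2,9.5]], "delta_rot": [[0,0.013,0],[0,0.013,0],[0,0.013,0],[0,0.013,0],[0,0.013,0],[0,0.013,0],[0,0.013,0],[0,0.013,0],[0,0.013,0],[0,0.013,0],[0,0.013,0],[0,0.013,0]]}}

```text
time: 18.25
tool_pos: [0.5102, 0.2218, 0.19]
tcp_rot: [0.114, -3.139, -0.001]
wrist_force: [0.6, -0.3, -1.4]
width: 0.623
```

Emit:
{"method": "play_rows", "body": {"slide": [[0,0,0],[0,0,0]], "delta_rot": [[0,0,0],[0,0,0]]}}

```text
time: 18.42
tool_pos: [0.511, 0.221, 0.1909]
tcp_rot: [-0.112, 3.139, 0.001]
wrist_force: [-1.1, -0.3, -0.9]
width: 0.624
```

```bash
python3 - <<'E'
from kin import *
s=read_state(); print(s['tool_pos'],s['width'],s['wrist_force'])
M=tool(np.radians(4.05),0); cmd([.5104,.2221,.083],M)
p=cam('wrist'); save(p,'w5')
p=cam('side'); cv2.imwrite('pics/s10.png',cv2.resize(p['image'][90:250,220:400,::-1],None,fx=3.5,fy=3.5))
E
```

```text
[0.51096039 0.22097701 0.19094118] 0.6236500996598309 [-1.1310233  -0.30821723 -0.86989388]
slide [0.06, 0.11, 10.79] rot [0.0, 0.001, 0.001]
```

View pics/w5.png

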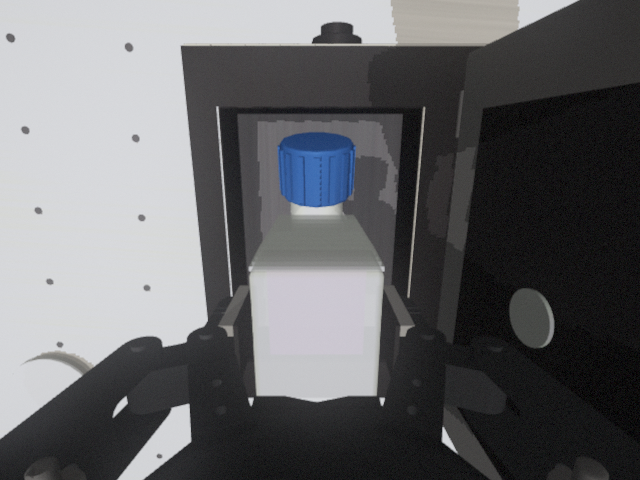

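View pics/s10.png

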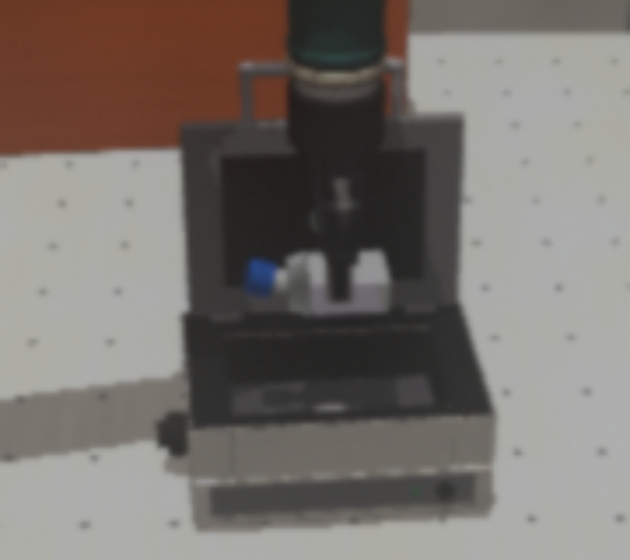

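Emit:
{"method": "play_rows", "body": {"slide": [[0.06,0.1,1],[0.06,0.1,2.5],[0.06,0.1,4],[0.06,0.1,5.5],[0.06,0.1,7],[0.06,0.1,8.3],[0.06,0.1,9.3],[0.06,0.1,10.2],[0.06,0.1,10.7],[0.06,0.1,10.8],[0.06,0.1,10.8]], "delta_rot": [[0,0,0],[0,0,0],[0,0,0],[0,0,0],[0,0,0],[0,0,0],[0,0,0],[0,0,0],[0,0,0],[0,0,0],[0,0,0]]}}

```text
time: 19.43
tool_pos: [0.5103, 0.2222, 0.0827]
tcp_rot: [-0.112, 3.139, 0.001]
wrist_force: [0.1, -0.2, -1.3]
width: 0.626
```

```bash
python3 - <<'E'
from kin import *
s=read_state(); print(s['tool_pos'],s['width'],s['wrist_force'])
M=tool(np.radians(4.05),0); cmd([.5104,.2221,.0745],M)
p=cam('wrist'); save(p,'w6')
E
```

```text
[0.51031542 0.2222115  0.08273584] 0.6257973307664675 [ 0.11765268 -0.24595408 -1.26543663]
slide [-0.01, -0.01, 0.82] rot [0.001, 0.001, 0.001]
```

View pics/w6.png

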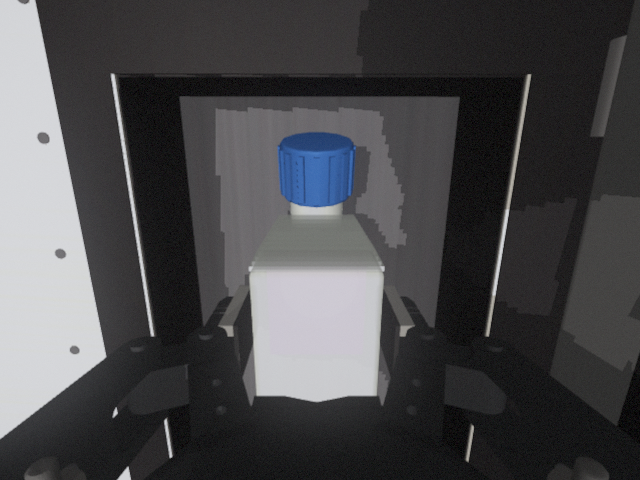

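Emit:
{"method": "play_rows", "body": {"slide": [[0,0,0.3],[0,0,0.6],[0,0,0.8],[0,0,0.85],[0,0,0.85]], "delta_rot": [[0,0,0],[0,0,0],[0,0,0],[0,0,0],[0,0,0]]}}

```text
time: 19.9
tool_pos: [0.5105, 0.2223, 0.0746]
tcp_rot: [-0.112, 3.138, 0.001]
wrist_force: [0.2, -0.3, -1.3]
width: 0.624
```

Emit:
{"method": "play_rows", "body": {"slide": [[0,0,0.1],[0,0,0.1],[0,0,0.1]], "delta_rot": [[0,0,0],[0,0,0],[0,0,0]]}}

```text
time: 20.15
tool_pos: [0.5105, 0.2223, 0.0736]
tcp_rot: [-0.112, 3.138, 0.001]
wrist_force: [-0.2, -0.1, -0.8]
width: 0.626
```

Emit:
{"method": "play_rows", "body": {"slide": [[0,0,0.1],[0,0,0.1],[0,0,0.1]], "delta_rot": [[0,0,0],[0,0,0],[0,0,0]]}}

```text
time: 20.4
tool_pos: [0.5106, 0.2224, 0.0732]
tcp_rot: [-0.112, 3.138, 0.001]
wrist_force: [-2.9, -0.3, 4.9]
width: 0.625
```

Emit:
{"method": "play_rows", "body": {"slide": [[0,0,0.06],[0,0,0.06],[0,0,0.06]], "delta_rot": [[0,0,0],[0,0,0],[0,0,0]]}}

```text
time: 20.65
tool_pos: [0.5106, 0.2224, 0.0733]
tcp_rot: [-0.112, 3.138, 0.001]
wrist_force: [-2.2, -0.8, 5.7]
width: 0.622
```

Emit:
{"method": "play_rows", "body": {"slide": [[0,0,0],[0,0,0],[0,0,0],[0,0,0],[0,0,0]], "delta_rot": [[0,0,0],[0,0,0],[0,0,0],[0,0,0],[0,0,0]], "hand": 0.8}}

```text
time: 21.07
tool_pos: [0.5106, 0.2224, 0.073]
tcp_rot: [-0.112, 3.138, 0.001]
wrist_force: [-0.6, 0.8, -0.3]
width: 0.808
```

Emit:
{"method": "play_rows", "body": {"slide": [[0,0,-0.5],[0,0,-1.5],[0,0,-3],[0,0,-5],[0,0,-7],[0,0,-9],[0,0,-11],[0,0,-13],[0,0,-15],[0,0,-16],[0,0,-16],[0,0,-16]], "delta_rot": [[0,0,0],[0,0,0],[0,0,0],[0,0,0],[0,0,0],[0,0,0],[0,0,0],[0,0,0],[0,0,0],[0,0,0],[0,0,0],[0,0,0]]}}

```text
time: 22.07
tool_pos: [0.5107, 0.2223, 0.2338]
tcp_rot: [-0.112, 3.137, 0.002]
wrist_force: [-1.0, -0.0, -0.4]
width: 0.799
```

```bash
python3 im.py w7; python3 - <<'E'
from kin import *
np.set_printoptions(precision=4,suppress=True)
p=dict(np.load('w7.npz')); C=cloud(p).reshape(-1,3)
q=C[(abs(C[:,0]-.51)<.085)&(abs(C[:,1]-.222)<.055)&(C[:,2]>.062)&(C[:,2]<.098)]
r=q[(q[:,2]>.08)]; print(len(r),np.percentile(r,[1,50,99],axis=0),cv2.minAreaRect(r[:,:2].astype(np.float32)))
E
```

```text
[0.5107 0.2223 0.2338] 0.7990829488762095 [-0.001  0.022  0.035  0.002 -0.001 -0.   ]
cover_hinge [429.1, 234.9] 0.85 [0.5016 0.3045 0.1276] [0.5201 0.331  0.055 ]
cap_end [314.5, 140.1] 0.88 [0.4409 0.2156 0.0823] [0.4409 0.2154 0.055 ]
flask [316.2, 267.1] 0.81 [0.5489 0.2247 0.0855] [0.5607 0.2255 0.055 ]
growth_face [318.1, 221.9] 0.95 [0.5081 0.2234 0.0837] [0.5149 0.224  0.055 ]
rim 27517 [0.3806 0.1333 0.1   ] [0.6387 0.3    0.1083] 0.10498865052426742 ((0.5098531246185303, 0.2236170768737793), (0.24911153316497803, 0.1680901050567627), 3.488887071609497)
floor 18451 [0.4171 0.1551 0.052 ] [0.6    0.2911 0.061 ] 0.05485542348055322 ((0.5108252763748169, 0.22317737340927124), (0.18013857305049896, 0.12462171167135239), 4.039254188537598)
6373 [[0.4419 0.1962 0.0809]
 [0.5037 0.2208 0.0843]
 [0.5509 0.2489 0.0911]] ((0.5229455828666687, 0.22095395624637604), (0.07089561223983765, 0.16555631160736084), 75.90741729736328)
```

View pics/w7.png

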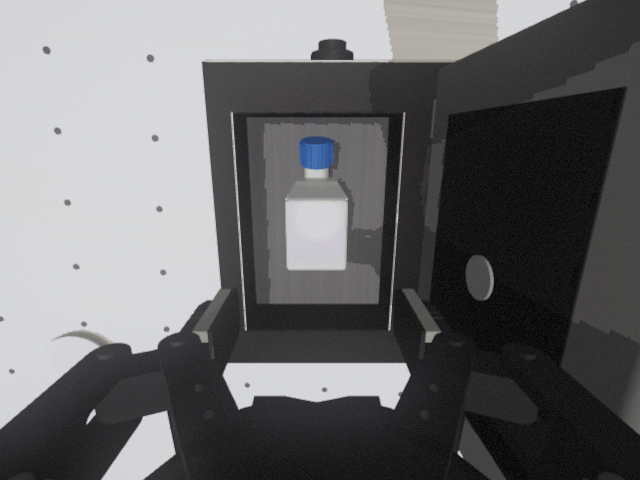

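```bash
python3 - <<'E'
from kin import *
np.set_printoptions(precision=4,suppress=True)
y=np.radians(4.05); ex=np.array([np.cos(y),np.sin(y)]); ey=np.array([-ex[1],ex[0]]); o=np.array([.5105,.2224])
for n in('scene0','side0','w7','w4'):
    p=dict(np.load(n+'.npz')); C=cloud(p).reshape(-1,3)
    U=(C[:,:2]-o)@ex; V=(C[:,:2]-o)@ey; Z=C[:,2]
    m=(abs(U)<.08)&(V>.05)&(V<.14)&(Z>.29)&(Z<.36)
    print(n,m.sum())
    if m.sum()>20 and n[0]=='s':
        b=m&(Z>.318); print(' bar U',np.percentile(U[b],[1,50,99]),'V',np.percentile(V[b],[1,5,50,95,99]),'Z',np.percentile(Z[b],[1,5,50,95,99]))
    c=(abs(U)<.11)&(V>.05)&(V<.14)&(Z>.135)&(Z<.27)
    if c.sum()>100:
        A=np.c_[Z[c]-.112,np.ones(c.sum())]; k=np.linalg.lstsq(A,V[c],rcond=None)[0]; 
        for _ in range(5):
            g=abs(A@k-V[c])<.003; k=np.linalg.lstsq(A[g],V[c][g],rcond=None)[0]
        print(' cover face: slope',k,'theta',np.pi/2+np.arctan(k[0]),g.sum(), Z[c].max())
E
```

```text
scene0 446
 bar U [-0.0611  0.0109  0.0702] V [0.0968 0.0982 0.1016 0.1068 0.1094] Z [0.319  0.3209 0.3285 0.3327 0.3336]
 cover face: slope [0.079  0.0817] theta 1.6495985871786014 3798 0.26998765929026813
side0 281
 bar U [-0.0667 -0.0044  0.0647] V [0.0948 0.0971 0.1028 0.1079 0.1106] Z [0.3195 0.3218 0.328  0.3327 0.3335]
 cover face: slope [0.0806 0.0824] theta 1.6511796920073112 2088 0.26996061063698584
w7 10491
 cover face: slope [0.0819 0.0804] theta 1.6524674401699824 62743 0.26999793625926183
w4 0
 cover face: slope [0.0642 0.0815] theta 1.6348631646456016 1198 0.1590425130224919
```

```bash
python3 - <<'E'
from kin import *
M=tool(np.radians(4.05),0); s=read_state()
cmd([.5032,.3261,.42],M)
for P in ([.5032,.3261,.42],[.5032,.3261,.33],[.52,.1,.11]): print([q.round(2).tolist() for q in ik(np.array(P),M,s['q'])])
E
```

```text
slide [-0.06, 10.43, -18.79] rot [0.0, -0.0, 0.001]
[[0.53, 0.06, 1.51, 0.0, 1.57, -1.11]]
[[0.53, 0.08, 1.65, -0.0, 1.41, -1.11]]
[[0.14, 0.11, 2.04, -0.0, 0.99, -1.5]]
```

Emit:
{"method": "play_rows", "body": {"slide": [[0,0,-2],[0,0,-5],[0,0,-8.5],[0,0,-12],[0,0,-15.5],[0,1.5,-18.5],[0,4,-18.8],[0,6.5,-18.8],[0,8.5,-18.8],[0,10,-18.8],[0,10.4,-18.8],[0,10.4,-18.8]], "delta_rot": [[0,0,0],[0,0,0],[0,0,0],[0,0,0],[0,0,0],[0,0,0],[0,0,0],[0,0,0],[0,0,0],[0,0,0],[0,0,0],[0,0,0]]}}

```text
time: 23.47
tool_pos: [0.5024, 0.3264, 0.4192]
tcp_rot: [0.115, -3.138, 0.001]
wrist_force: [-0.2, -0.1, -0.0]
width: 0.803
```

Emit:
{"method": "play_rows", "body": {"slide": [[0,0,0],[0,0,0]], "delta_rot": [[0,0,0],[0,0,0]], "hand": 0.6}}

```text
time: 23.63
tool_pos: [0.5024, 0.3256, 0.4188]
tcp_rot: [0.114, -3.137, 0.002]
wrist_force: [0.3, -0.5, 0.3]
width: 0.599
```

```bash
python3 - <<'E'
from kin import *
np.set_printoptions(precision=4,suppress=True)
s=read_state(); print(s['tool_pos'],s['width'],s['joint_vel'].round(3))
p=cam('wrist'); save(p,'w8')
y=np.radians(4.05); ex=np.array([np.cos(y),np.sin(y)]); ey=np.array([-ex[1],ex[0]]); o=np.array([.5105,.2224])
for r in landmark_of('bar',p)[:1]: print(r, at_depth(p,*r['at']))
C=cloud(p).reshape(-1,3); U=(C[:,:2]-o)@ex; V=(C[:,:2]-o)@ey; Z=C[:,2]
m=(abs(U)<.075)&(V>.05)&(V<.16)&(Z>.29)&(Z<.345); print(m.sum())
for a in np.arange(-.07,.07,.02):
    b=m&(U>a)&(U<a+.02)&(Z>.318)
    if b.sum()>5: print(a.round(2),b.sum(),'V',np.percentile(V[b],[1,50,99]),'Z',np.percentile(Z[b],[1,50,99]))
print('U',np.percentile(U[m],[.5,99.5]))
E
```

```text
[0.5024 0.3256 0.4188] 0.5987624668934717 [-0.007 -0.004 -0.001  0.001 -0.001  0.002]
{'at': [318.0, 245.7], 'conf': 0.91} [0.5011 0.3261 0.3314]
3186
-0.07 485 V [0.0994 0.1051 0.1104] Z [0.3268 0.3307 0.3331]
-0.05 549 V [0.0993 0.1052 0.1107] Z [0.327  0.3309 0.333 ]
-0.03 509 V [0.0992 0.1047 0.1109] Z [0.3265 0.3307 0.3329]
-0.01 469 V [0.0992 0.1048 0.1104] Z [0.3268 0.3308 0.3328]
0.01 445 V [0.0991 0.1048 0.1106] Z [0.3266 0.3308 0.3328]
0.03 425 V [0.0991 0.1049 0.1109] Z [0.3262 0.3308 0.333 ]
0.05 281 V [0.099  0.105  0.1102] Z [0.326  0.3308 0.3332]
U [-0.0667  0.064 ]
```

View pics/w8.png

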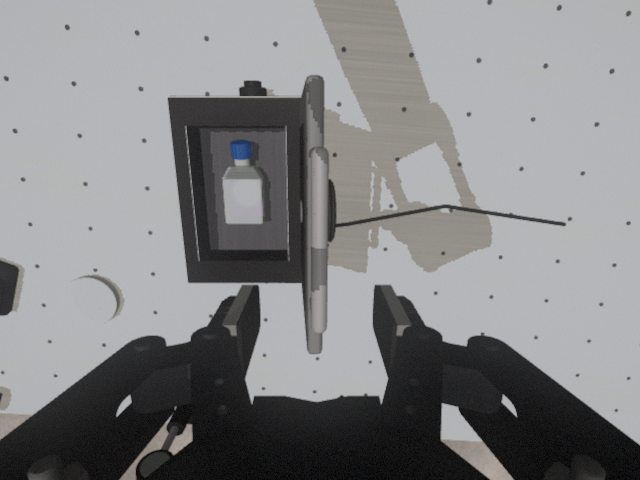

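```bash
python3 - <<'E'
from kin import *
M=tool(np.radians(4.05),0); cmd([.5021,.3270,.332],M)
E
```

```text
slide [0.02, 0.16, 8.72] rot [-0.001, -0.002, 0.001]
```

Emit:
{"method": "play_rows", "body": {"slide": [[0,0.1,1],[0,0.16,2.5],[0,0.16,4.2],[0,0.16,6],[0,0.16,7.4],[0,0.16,8.3],[0,0.16,8.7],[0,0.16,8.7],[0,0.16,8.7]], "delta_rot": [[0,0,0],[0,0,0],[0,0,0],[0,0,0],[0,0,0],[0,0,0],[0,0,0],[0,0,0],[0,0,0]]}}

```text
time: 24.48
tool_pos: [0.5025, 0.3271, 0.3327]
tcp_rot: [0.113, -3.139, 0.001]
wrist_force: [-0.6, 0.2, 0.4]
width: 0.601
```

Emit:
{"method": "play_rows", "body": {"slide": [[0,0,0],[0,0,0],[0,0,0],[0,0,0],[0,0,0],[0,0,0],[0,0,0],[0,0,0]], "delta_rot": [[0,0,0],[0,0,0],[0,0,0],[0,0,0],[0,0,0],[0,0,0],[0,0,0],[0,0,0]], "hand": 0, "force": 25}}

```text
time: 25.15
tool_pos: [0.5029, 0.3273, 0.3339]
tcp_rot: [-0.113, 3.139, 0.0]
wrist_force: [-0.4, 0.9, 6.1]
width: 0.12
```

```bash
python3 - <<'E'
from kin import *
s=read_state(); print(s['tool_pos'],s['width']*85,s['wrist_force'],s['tcp_rot'])
p=cam('wrist'); save(p,'w9')
p=cam('side'); cv2.imwrite('pics/s11.png',cv2.resize(p['image'][80:220,240:400,::-1],None,fx=4,fy=4))
E
```

```text
[0.50294271 0.32734281 0.33386926] 10.226681521586011 [-0.36775906  0.89325735  6.08899251] [-1.12966190e-01  3.13873628e+00  4.25106118e-04]
```

View pics/w9.png

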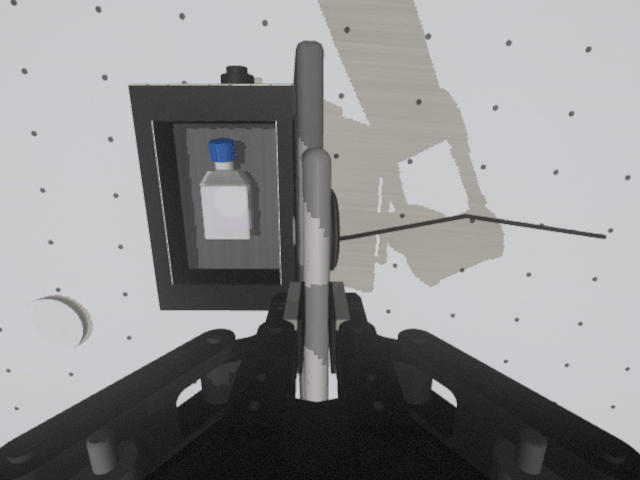

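View pics/s11.png

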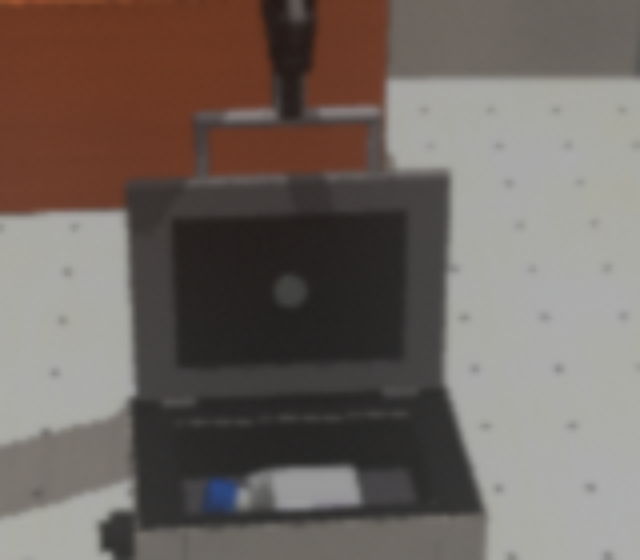

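```bash
python3 - <<'E'
from kin import *
s=read_state(); p=cam('wrist'); R0=R.from_rotvec(s['tcp_rot']).as_matrix()
for y in(-6,-15):
  for x in (11,-11):
    for d in (-11,0,8,14,20): print(x,y,d,np.round(proj(p,s['tool_pos']+R0@(np.array([x,y,d])/1000))))
im=p['image'][240:420,220:420,::-1]; cv2.imwrite('pics/w9c.png',cv2.convertScaleAbs(cv2.resize(im,None,fx=3.3,fy=3.3,interpolation=cv2.INTER_CUBIC),alpha=1.8))
d=p['depth']; 
for r in range(278,320,4): print(r,d[r,[285,292,297,316,338,343]].round(4))
E
```

```text
11 -6 -11 [302. 296.]
11 -6 0 [303. 284.]
11 -6 8 [304. 277.]
11 -6 14 [304. 272.]
11 -6 20 [305. 268.]
-11 -6 -11 [303. 344.]
-11 -6 0 [304. 330.]
-11 -6 8 [304. 321.]
-11 -6 14 [305. 314.]
-11 -6 20 [305. 308.]
11 -15 -11 [279. 296.]
11 -15 0 [282. 284.]
11 -15 8 [284. 277.]
11 -15 14 [285. 272.]
11 -15 20 [286. 268.]
-11 -15 -11 [281. 344.]
-11 -15 0 [284. 330.]
-11 -15 8 [285. 321.]
-11 -15 14 [286. 314.]
-11 -15 20 [287. 308.]
278 [0.3922 0.3911 0.2263 0.1458 0.5042 0.5046]
282 [0.3931 0.1479 0.1482 0.1478 0.149  0.1491]
286 [0.3953 0.144  0.1446 0.147  0.1447 0.1449]
290 [0.3951 0.1411 0.1396 0.1489 0.1408 0.1406]
294 [0.1462 0.1375 0.1375 0.1494 0.137  0.1368]
298 [0.1423 0.1331 0.134  0.1497 0.1333 0.1335]
302 [0.1389 0.1295 0.1297 0.1492 0.1314 0.1305]
306 [0.1359 0.1275 0.1282 0.1509 0.1278 0.127 ]
310 [0.1233 0.1258 0.1245 0.1509 0.1238 0.124 ]
314 [0.1214 0.1209 0.1213 0.1526 0.1211 0.1212]
318 [0.1186 0.1194 0.119  0.1525 0.1186 0.1185]
```

View pics/w9c.png

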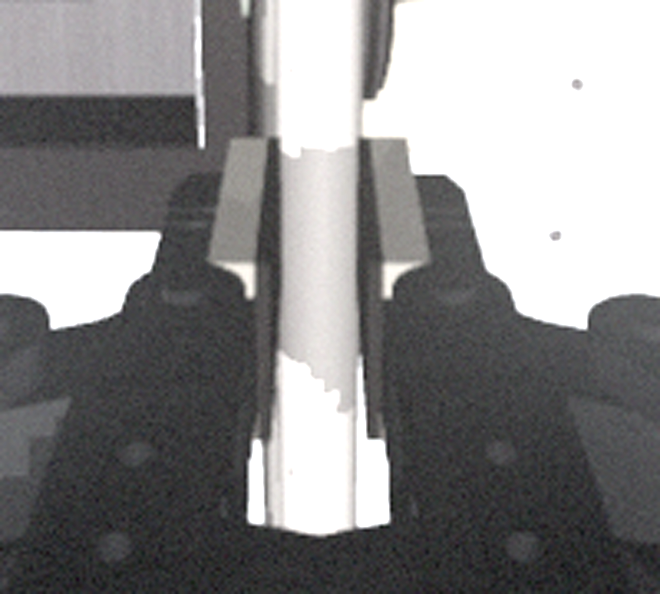

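```bash
python3 - <<'E'
from kin import *
np.set_printoptions(precision=1,suppress=True)
s=read_state(); p=cam('wrist'); R0=R.from_rotvec(s['tcp_rot']).as_matrix()
for (u,v) in [(292,283),(296,283),(340,283),(292,290),(292,300),(292,310),(292,316),(316,283),(316,300),(316,315)]:
    print(u,v,1000*R0.T@(at_depth(p,u,v)-s['tool_pos']))
C=cloud(p); T=1000*(C-s['tool_pos'])@R0
m=(abs(T[...,0])<20)&(abs(T[...,1])<25)&(T[...,2]>-60)&(T[...,2]<40)
for a in range(-25,25,4):
    q=T[m&(T[...,1]>a)&(T[...,1]<a+4)]; print(a,len(q),np.percentile(q[:,2],[1,50,99]) if len(q) else '')
E
```

```text
292 283 [ 10.8 -10.9   1.8]
296 283 [10.4 -9.2  2.8]
340 283 [10.6 10.   2.4]
292 290 [ 10.4 -10.5  -4.5]
292 300 [ 10.9  -9.8 -14.7]
292 310 [ 10.2  -9.3 -21.5]
292 316 [ 10.3  -9.  -26.2]
316 283 [10.4 -0.5  2.7]
316 300 [ 2.2 -0.5  2.8]
316 315 [-4.2 -0.5  0.9]
-25 313 [-47.  -40.3 -32.5]
-21 441 [-59.7 -39.8  -0.5]
-17 811 [-59.8 -38.7   1.4]
-13 873 [-59.7 -37.3   3.9]
-9 1547 [-59.6 -28.7   5.8]
-5 694 [1.1 2.9 4.9]
-1 747 [0.9 2.3 3.6]
3 1329 [-59.2 -21.3   6. ]
7 1098 [-59.7 -37.5   3.8]
11 787 [-59.7 -38.8   1.7]
15 730 [-59.8 -39.5   0.3]
19 152 [-46.3 -38.3 -32.2]
23 243 [-47.4 -43.4 -33.2]
```

Emit:
{"method": "play_rows", "body": {"slide": [[0,0,0],[0,0,0],[0,0,0],[0,0,0.3],[0,0,0.8],[0,0,1.3],[0,0,1.5],[0,0,1.5],[0,0,1.5]], "delta_rot": [[0,0,0],[0,0,0],[0,0,0],[0,0,0],[0,0,0],[0,0,0],[0,0,0],[0,0,0],[0,0,0]], "hand": 0.5}}

```text
time: 26.1
tool_pos: [0.5027, 0.3272, 0.3183]
tcp_rot: [0.113, -3.139, 0.0]
wrist_force: [-0.1, -1.2, -0.4]
width: 0.499
```

Emit:
{"method": "play_rows", "body": {"slide": [[0,0,0],[0,0,0],[0,0,0],[0,0,0],[0,0,0],[0,0,0],[0,0,0],[0,0,0]], "delta_rot": [[0,0,0],[0,0,0],[0,0,0],[0,0,0],[0,0,0],[0,0,0],[0,0,0],[0,0,0]], "hand": 0, "force": 25}}

```text
time: 26.77
tool_pos: [0.5028, 0.3273, 0.3186]
tcp_rot: [-0.113, 3.139, 0.0]
wrist_force: [-0.0, 0.3, 1.1]
width: 0.129
```

```bash
python3 - <<'E'
from kin import *
s=read_state(); print(s['time'],s['tool_pos'],s['width']*85,s['wrist_force'],s['tcp_rot'])
p=cam('side'); cv2.imwrite('pics/s12.png',cv2.resize(p['image'][80:220,240:400,::-1],None,fx=4,fy=4))
E
```

```text
26.7667 [0.5028441  0.32728914 0.31861274] 10.984914590908792 [-0.03633722  0.2890047   1.07611533] [-1.12971028e-01  3.13920263e+00  8.07310875e-05]
```

View pics/s12.png

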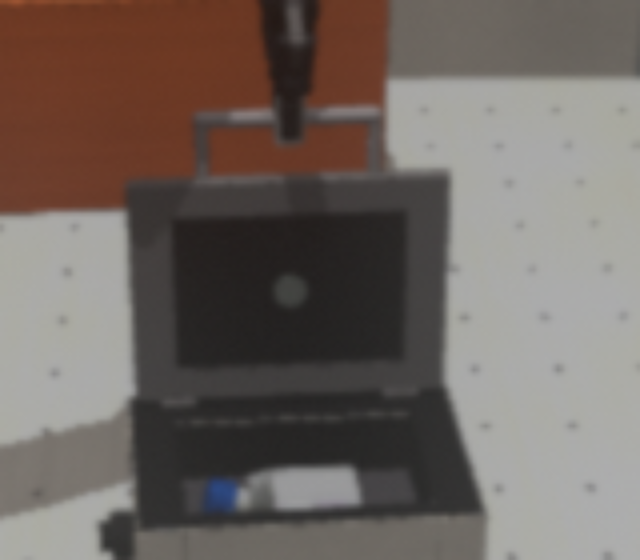

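```bash
cat > arc.py <<'E'
import sys
from kin import *
y=np.radians(4.05); ex=np.array([np.cos(y),np.sin(y)]); ey=np.array([-ex[1],ex[0]]); o=np.array([.5105,.2224])
s=read_state(); V=(s['tool_pos'][:2]-o)@ey; U=(s['tool_pos'][:2]-o)@ex; Zb=s['tool_pos'][2]+.0077
th=np.arctan2(Zb-.112,.0878-V); r=np.hypot(Zb-.112,.0878-V)
wf=s['wrist_force']; print('t',s['time'],'U',U.round(4),'V',V.round(4),'Zb',Zb.round(4),'th',th.round(4),'r',r.round(4),'w',s['width']*85,'F imager',(wf[:2]@ex).round(1),(wf[:2]@ey).round(1),wf[2].round(1))
th1=float(sys.argv[1]); n=int(sys.argv[2])
print([[0 if abs(U)<.0001 else 0, round(float(100*(.0878-.215*np.cos(t)-V)),2), round(float(-100*(.112+.215*np.sin(t)-Zb)),2)] for t in np.linspace(th,th1,n+1)[1:]])
E
python3 arc.py 1.3 11
```

```text
t 26.8167 U -0.0002 V 0.1052 Zb 0.3263 th 1.6518 r 0.215 w 10.89279300531706 F imager -0.2 -0.3 2.3
[[0, -0.69, -0.04], [0, -1.37, -0.06], [0, -2.06, -0.06], [0, -2.75, -0.04], [0, -3.43, 0.0], [0, -4.12, 0.07], [0, -4.8, 0.15], [0, -5.48, 0.26], [0, -6.15, 0.39], [0, -6.83, 0.54], [0, -7.49, 0.72]]
```

Emit:
{"method": "play_rows", "body": {"slide": [[0,-0.4,-0.02],[0,-1,-0.05],[0,-1.7,-0.06],[0,-2.4,-0.05],[0,-3.1,-0.02],[0,-3.8,0.04],[0,-4.5,0.12],[0,-5.2,0.21],[0,-5.8,0.32],[0,-6.5,0.46],[0,-7.1,0.61],[0,-7.5,0.72]], "delta_rot": [[0,0,0],[0,0,0],[0,0,0],[0,0,0],[0,0,0],[0,0,0],[0,0,0],[0,0,0],[0,0,0],[0,0,0],[0,0,0],[0,0,0]]}}

```text
time: 27.82
tool_pos: [0.5083, 0.2515, 0.311]
tcp_rot: [-0.112, 3.14, -0.001]
wrist_force: [-0.0, 1.2, 1.8]
width: 0.129
```

```bash
python3 arc.py 0.95 11; python3 - <<'E'
from kin import *
p=cam('side'); cv2.imwrite('pics/s13.png',cv2.resize(p['image'][80:240,240:400,::-1],None,fx=3.5,fy=3.5))
E
```

```text
t 27.8167 U -0.0002 V 0.0291 Zb 0.3187 th 1.2943 r 0.2149 w 10.98269767231654 F imager 0.1 1.2 1.8
[[0, -0.65, 0.18], [0, -1.29, 0.39], [0, -1.92, 0.63], [0, -2.54, 0.88], [0, -3.16, 1.15], [0, -3.76, 1.45], [0, -4.36, 1.76], [0, -4.95, 2.09], [0, -5.52, 2.43], [0, -6.09, 2.8], [0, -6.64, 3.18]]
```

View pics/s13.png

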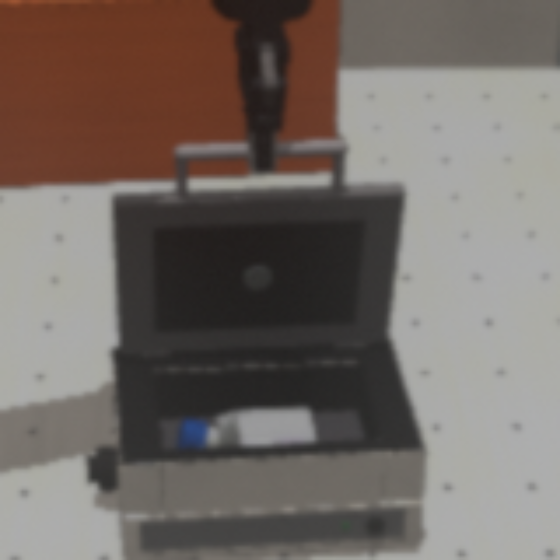

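Forces are tiny and the cover follows. Continuing.

Emit:
{"method": "play_rows", "body": {"slide": [[0,-0.4,0.1],[0,-0.97,0.28],[0,-1.6,0.5],[0,-2.2,0.74],[0,-2.8,1.0],[0,-3.4,1.27],[0,-4.0,1.57],[0,-4.6,1.9],[0,-5.2,2.24],[0,-5.8,2.6],[0,-6.3,2.95],[0,-6.64,3.18]], "delta_rot": [[0,0,0],[0,0,0],[0,0,0],[0,0,0],[0,0,0],[0,0,0],[0,0,0],[0,0,0],[0,0,0],[0,0,0],[0,0,0],[0,0,0]]}}

```text
time: 28.87
tool_pos: [0.513, 0.1837, 0.2785]
tcp_rot: [0.111, -3.139, 0.003]
wrist_force: [0.9, 0.5, -0.1]
width: 0.128
```

```bash
python3 arc.py 0.62 11
```

```text
t 28.8667 U -0.0002 V -0.0388 Zb 0.2862 th 0.9425 r 0.2154 w 10.861262293791706 F imager 0.9 0.4 -0.1
[[0, -0.48, 0.41], [0, -0.98, 0.8], [0, -1.46, 1.21], [0, -1.93, 1.63], [0, -2.38, 2.06], [0, -2.83, 2.51], [0, -3.26, 2.97], [0, -3.67, 3.44], [0, -4.08, 3.93], [0, -4.47, 4.42], [0, -4.84, 4.93]]
```

Emit:
{"method": "play_rows", "body": {"slide": [[0,-0.25,0.2],[0,-0.7,0.58],[0,-1.2,1.0],[0,-1.7,1.42],[0,-2.15,1.84],[0,-2.6,2.28],[0,-3.04,2.74],[0,-3.47,3.2],[0,-3.87,3.68],[0,-4.27,4.17],[0,-4.65,4.67],[0,-4.84,4.93]], "delta_rot": [[0,0,0],[0,0,0],[0,0,0],[0,0,0],[0,0,0],[0,0,0],[0,0,0],[0,0,0],[0,0,0],[0,0,0],[0,0,0],[0,0,0]]}}

```text
time: 29.87
tool_pos: [0.5165, 0.1347, 0.2284]
tcp_rot: [0.111, -3.139, 0.004]
wrist_force: [0.3, 0.1, 0.2]
width: 0.126
```

```bash
python3 arc.py 0.3 11;  python3 - <<'E'
from kin import *
p=cam('side'); cv2.imwrite('pics/s14.png',cv2.resize(p['image'][80:240,240:400,::-1],None,fx=3.5,fy=3.5))
E
```

```text
t 29.8667 U -0.0003 V -0.0879 Zb 0.2361 th 0.6151 r 0.2151 w 10.69765452704515 F imager 0.4 0.1 0.2
[[0, -0.34, 0.52], [0, -0.67, 1.03], [0, -0.99, 1.56], [0, -1.29, 2.1], [0, -1.58, 2.64], [0, -1.85, 3.19], [0, -2.11, 3.75], [0, -2.35, 4.32], [0, -2.57, 4.9], [0, -2.78, 5.48], [0, -2.97, 6.06]]
```

View pics/s14.png

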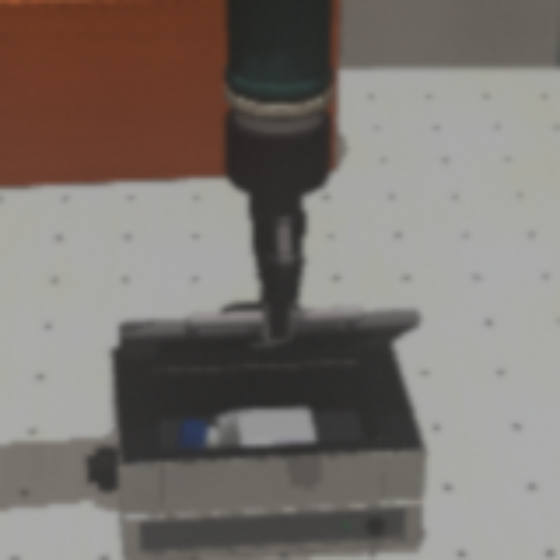

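Emit:
{"method": "play_rows", "body": {"slide": [[0,-0.17,0.25],[0,-0.5,0.77],[0,-0.83,1.3],[0,-1.14,1.83],[0,-1.44,2.37],[0,-1.72,2.92],[0,-1.98,3.47],[0,-2.23,4.03],[0,-2.46,4.6],[0,-2.68,5.19],[0,-2.88,5.77],[0,-2.97,6.06]], "delta_rot": [[0,0,0],[0,0,0],[0,0,0],[0,0,0],[0,0,0],[0,0,0],[0,0,0],[0,0,0],[0,0,0],[0,0,0],[0,0,0],[0,0,0]]}}

```text
time: 30.92
tool_pos: [0.5186, 0.1047, 0.1667]
tcp_rot: [0.11, -3.139, 0.004]
wrist_force: [1.5, 2.7, -0.8]
width: 0.129
```

```bash
python3 arc.py 0.06 12;  python3 - <<'E'
from kin import *
p=cam('side'); cv2.imwrite('pics/s15.png',cv2.resize(p['image'][80:240,240:400,::-1],None,fx=3.5,fy=3.5))
E
```

```text
t 30.9167 U -0.0002 V -0.118 Zb 0.1744 th 0.2943 r 0.2151 w 10.997543183230798 F imager 1.7 2.6 -0.8
[[0, -0.11, 0.4], [0, -0.22, 0.81], [0, -0.32, 1.22], [0, -0.42, 1.63], [0, -0.5, 2.04], [0, -0.58, 2.45], [0, -0.65, 2.86], [0, -0.71, 3.28], [0, -0.77, 3.69], [0, -0.81, 4.11], [0, -0.85, 4.53], [0, -0.88, 4.95]]
```

View pics/s15.png

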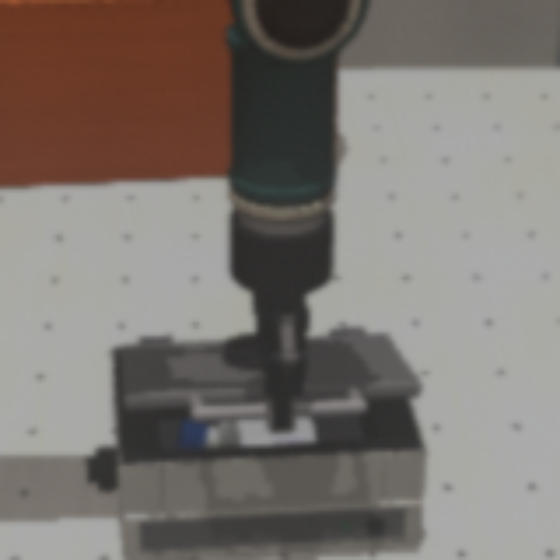

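Emit:
{"method": "play_rows", "body": {"slide": [[0,-0.11,0.4],[0,-0.22,0.81],[0,-0.32,1.22],[0,-0.42,1.63],[0,-0.5,2.04],[0,-0.58,2.45],[0,-0.65,2.86],[0,-0.71,3.28],[0,-0.77,3.69],[0,-0.81,4.11],[0,-0.85,4.53],[0,-0.88,4.95]], "delta_rot": [[0,0,0],[0,0,0],[0,0,0],[0,0,0],[0,0,0],[0,0,0],[0,0,0],[0,0,0],[0,0,0],[0,0,0],[0,0,0],[0,0,0]]}}

```text
time: 31.97
tool_pos: [0.5192, 0.0964, 0.1166]
tcp_rot: [0.11, -3.139, 0.002]
wrist_force: [1.0, 5.5, -1.2]
width: 0.124
```

```bash
python3 arc.py 0.01 10
```

```text
t 31.9667 U -0.0002 V -0.1263 Zb 0.1243 th 0.0574 r 0.2145 w 10.546626365983345 F imager 1.3 5.4 -1.2
[[0, -0.06, 0.1], [0, -0.06, 0.2], [0, -0.07, 0.3], [0, -0.07, 0.4], [0, -0.07, 0.51], [0, -0.08, 0.61], [0, -0.08, 0.71], [0, -0.08, 0.81], [0, -0.08, 0.91], [0, -0.09, 1.02]]
```

Emit:
{"method": "play_rows", "body": {"slide": [[0,0,0.1],[0,0,0.2],[0,0,0.3],[0,0,0.4],[0,0,0.5],[0,0,0.6],[0,0,0.7],[0,0,0.8],[0,0,0.9],[0,0,1.0],[0,0,1.0]], "delta_rot": [[0,0,0],[0,0,0],[0,0,0],[0,0,0],[0,0,0],[0,0,0],[0,0,0],[0,0,0],[0,0,0],[0,0,0],[0,0,0]]}}

```text
time: 32.88
tool_pos: [0.5193, 0.0963, 0.1086]
tcp_rot: [0.11, -3.139, 0.002]
wrist_force: [-4.9, 2.1, 11.9]
width: 0.128
```

```bash
python3 arc.py 0.0 3
```

```text
t 32.8833 U -0.0001 V -0.1264 Zb 0.1163 th 0.0203 r 0.2143 w 10.91260628252279 F imager -4.7 2.5 11.9
[[0, -0.07, 0.14], [0, -0.08, 0.29], [0, -0.08, 0.43]]
```

```bash
python3 - <<'E'
from kin import *
np.set_printoptions(precision=4,suppress=True)
y=np.radians(4.05); ex=np.array([np.cos(y),np.sin(y)]); ey=np.array([-ex[1],ex[0]]); o=np.array([.5105,.2224])
for n in('side','scene','wrist'):
    p=cam(n); 
    if n=='side': im=p['image'][110:240,240:400,::-1]
    elif n=='scene': im=p['image'][120:290,320:500,::-1]
    else: im=p['image'][...,::-1]
    s=min(3.5,640/im.shape[1]); cv2.imwrite(f'pics/{n}_x.png',cv2.convertScaleAbs(cv2.resize(im,None,fx=s*1,fy=s*1),alpha=1.5))
    C=cloud(p).reshape(-1,3); U=(C[:,:2]-o)@ex; V=(C[:,:2]-o)@ey; Z=C[:,2]
    for sgn in (-1,1):
        b=(sgn*U>.03)&(sgn*U<.06)&(V<-.11)&(V>-.145)&(Z>.09)&(Z<.15)
        if b.sum()>5: print(n,sgn,'bar Z',np.percentile(Z[b],[50,98]),'V',np.percentile(V[b],[2,50,98]))
    c=(abs(U)>.08)&(abs(U)<.115)&(V>-.07)&(V<.07)&(Z>.1)&(Z<.16)
    if c.sum()>50:
        A=np.c_[V[c],U[c],np.ones(c.sum())]; print(n,'cover top: slopes',np.linalg.lstsq(A,Z[c],rcond=None)[0],np.percentile(Z[c],[5,50,95]),c.sum())
E
```

```text
side -1 bar Z [0.1154 0.1213] V [-0.1346 -0.1292 -0.1217]
side 1 bar Z [0.1149 0.1192] V [-0.1335 -0.1283 -0.112 ]
side cover top: slopes [ 0.0023 -0.0011  0.119 ] [0.1165 0.119  0.1217] 588
scene -1 bar Z [0.1125 0.115 ] V [-0.1333 -0.1313 -0.1286]
scene 1 bar Z [0.1152 0.1201] V [-0.1323 -0.1288 -0.1213]
scene cover top: slopes [0.0007 0.0001 0.1184] [0.116  0.1185 0.1207] 740
wrist -1 bar Z [0.1165 0.1183] V [-0.1323 -0.1261 -0.1128]
wrist 1 bar Z [0.1165 0.1182] V [-0.1324 -0.1265 -0.121 ]
wrist cover top: slopes [-0.0018  0.0008  0.1184] [0.1173 0.1184 0.1195] 16818
```

View pics/side_x.png

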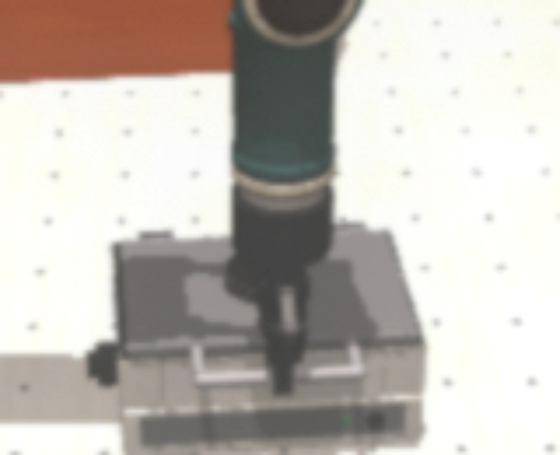

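View pics/wrist_x.png

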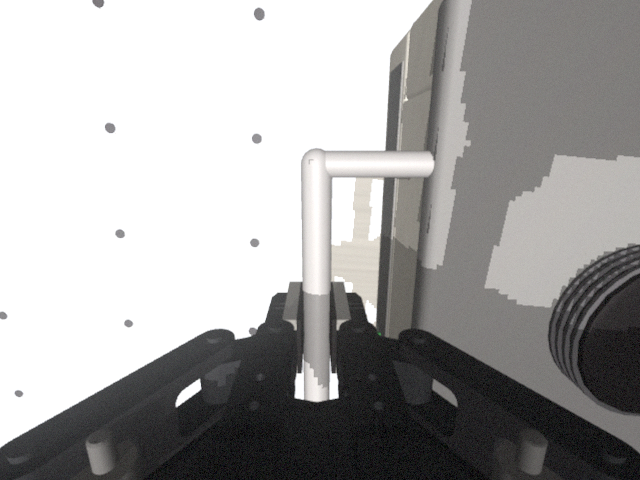

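View pics/scene_x.png

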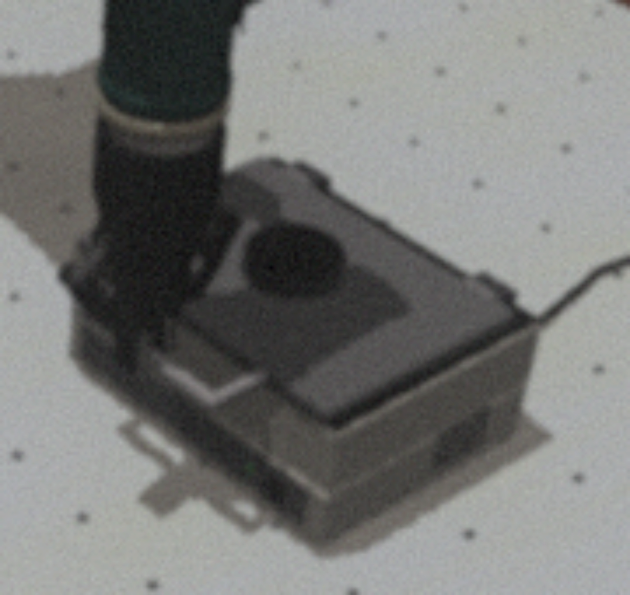

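Emit:
{"method": "play_rows", "body": {"slide": [[0,0,0],[0,0,0],[0,0,0],[0,0,0],[0,0,0]], "delta_rot": [[0,0,0],[0,0,0],[0,0,0],[0,0,0],[0,0,0]], "hand": 0.28}}

```text
time: 33.45
tool_pos: [0.5189, 0.0959, 0.1081]
tcp_rot: [0.11, -3.138, 0.003]
wrist_force: [-0.9, 0.6, 0.8]
width: 0.28
```

Emit:
{"method": "play_rows", "body": {"slide": [[0,0,-0.3],[0,0,-0.8],[0,0,-1.5],[0,0,-2.5],[0,0,-4],[0,0,-6],[0,0,-8],[0,0,-10],[0,0,-12],[0,0,-14],[0,0,-15],[0,0,-15]], "delta_rot": [[0,0,0],[0,0,0],[0,0,0],[0,0,0],[0,0,0],[0,0,0],[0,0,0],[0,0,0],[0,0,0],[0,0,0],[0,0,0],[0,0,0]]}}

```text
time: 34.45
tool_pos: [0.5212, 0.0965, 0.2623]
tcp_rot: [-0.11, 3.134, -0.002]
wrist_force: [0.7, -0.0, 0.3]
width: 0.279
```

```bash
python3 - <<'E'
from kin import *
np.set_printoptions(precision=4,suppress=True)
s=read_state(); print(s['time'],s['tool_pos'],s['wrist_force'],s['width'])
y=np.radians(4.05); ex=np.array([np.cos(y),np.sin(y)]); ey=np.array([-ex[1],ex[0]]); o=np.array([.5105,.2224])
for n in('side','scene','wrist'):
    p=cam(n); save(p,n+'_end')
    C=cloud(p).reshape(-1,3); U=(C[:,:2]-o)@ex; V=(C[:,:2]-o)@ey; Z=C[:,2]
    b=(abs(U)<.06)&(V<-.11)&(V>-.145)&(Z>.09)&(Z<.15)
    if b.sum()>5: print(n,'bar Z',np.percentile(Z[b],[50,98]),'V',np.percentile(V[b],[2,50,98]))
    c=(abs(U)>.08)&(abs(U)<.115)&(V>-.07)&(V<.07)&(Z>.1)&(Z<.16)
    if c.sum()>50:
        A=np.c_[V[c],U[c],np.ones(c.sum())]; print(n,'cover top: slopes',np.linalg.lstsq(A,Z[c],rcond=None)[0],np.percentile(Z[c],[5,50,95]),c.sum())
E
```

```text
34.45 [0.5212 0.0965 0.2623] [ 0.7185 -0.0378  0.3351] 0.27867228275330735
side bar Z [0.1154 0.1205] V [-0.1339 -0.1292 -0.1172]
side cover top: slopes [-0.0004 -0.0002  0.119 ] [0.1164 0.119  0.1218] 599
scene bar Z [0.1153 0.1199] V [-0.1332 -0.1292 -0.1142]
scene cover top: slopes [ 0.0007 -0.0002  0.1184] [0.1159 0.1185 0.1209] 1080
wrist bar Z [0.1164 0.1184] V [-0.1325 -0.1266 -0.1141]
wrist cover top: slopes [-0.0015 -0.0004  0.1183] [0.1171 0.1183 0.1195] 12815
```

View pics/side_end.png

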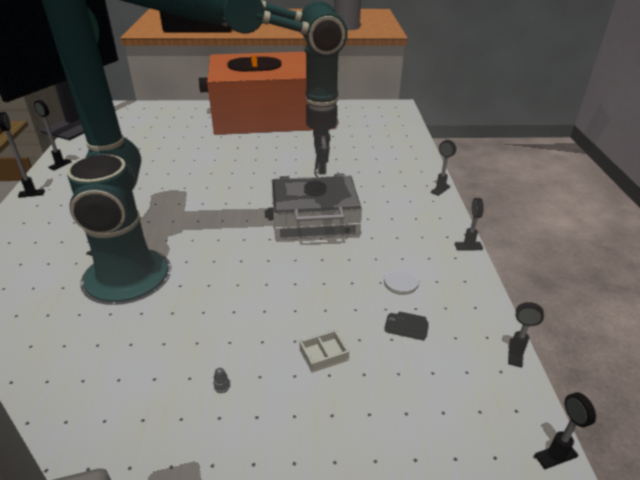

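View pics/wrist_end.png

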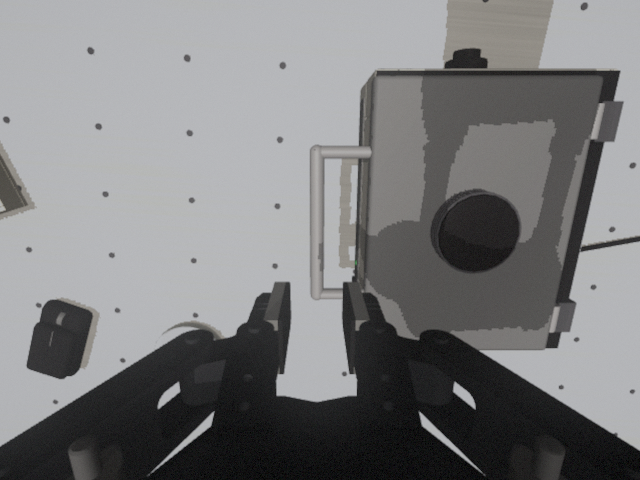

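The final pictures show the cover shut and level. In the side view the bar is at about (318, 212), and the mouse, dish, objective and stand have not moved. The arm is clear of everything. Handing in.

```bash
python3 -c "
from workcell import *
print(finish_job())"
```

```text
the job is handed in; nothing more can be done
None
```

The flask is in the imager chamber on its growth face, cap toward the knob end, with the cover fully shut and released. I handed the job in at about 34.6 s of the 72 s allowed. I took the flask from the stand, laid it on the bench and let go. I then picked it up again by its sides from straight above and set it in the chamber. The cover went down on a slow arc, held by its bar.

**Last checks**
- **Flask placing:** Before closing, the wrist camera showed it lying flat in the middle of the chamber. Its growth-face centre was within about 2 to 3 mm of the window centre.
- **Cover:** After letting go, all three cameras saw the cover top level, with a slope under 0.002 and a height of 118 to 119 mm. The bar's top was at 118 to 120 mm, which fits the shut height.
- **Bystanders:** The mouse, dish, objective and stand look unmoved in the side picture.
- **Forces:** The largest wrist force I read was about 13 N, when the cover met the rim.

**What disagreed or went wrong**
- **First bar grip:** My first grip caught only the top half of the bar, so I opened, lowered 15 mm and gripped again.
- **Bar slip:** The bar slid about 4 mm in the grip at the end, so the arm's own position read high. I judged the cover shut from the cameras.
- **Cameras:** The scene and side cameras differed by about 4 mm in x, so I used the wrist camera for the precise positions.

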